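# Press a hinge bush home with bench locking pliers

## Task

Stand the one hinge block whose bush still sticks out in the jaws of the bench-mounted locking pliers, bush towards the moving jaw, slide it in until it meets the brass heel stop and press it there with about 10 N for half a second. Swing the red handle shut until the pliers lock over centre and hold on their own with your hand off, pressing the bush flush; then flick the yellow release lever so that they spring wide open, and leave the block standing at the stop. Never force anything, and leave the other things alone.

Things in the scene. Friction and masses are not known exactly. Their poses are not given: they have to be found in the camera images.
- pliers: Locking pliers bolted flat to the table on a green base plate 150 x 285 x 12 mm. Origin on the table; z up. They run along y: jaws at the +y end, handles at the -y end; moving jaw and red handle on the -x side. Steel fixed handle: x -6 to 28, y -150 to -35, z 30 to 60 mm. Moving jaw: z 35 to 59; open, its face is 22 mm or more to -x of the channel's middle. Nothing is above 61 mm.
- heel_stop: Heel stop at the channel's inner end: a screw-set brass face, rigid, 40 mm high (z 12 to 52 mm). Origin: the middle of the face at its nominal setting, 32 mm above the table; axes as the pliers'. The true face stands anywhere up to 8 mm either way in y from this origin, set anew each time and not measured: feel for it. With the block home its middle is 18 mm to +y of the true face.
- handle (a joint): Red handle's angle (rad): 0 open (sprung open), 0.52 dead centre, 0.58 hard stop, locked. At 0.58 it lies along the pliers' -y; at 0 swung out 0.58 rad to -x. 14 mm thick, z 36 to 58 mm, ends 145 mm from its axis. Closing takes up to about 15 N square on at handle_grip, most in mid swing, falling off towards dead centre; past it the handle snaps to the stop and stays.
- handle_grip (a point): Point on the outer (-x when shut) face of the red handle, 120 mm from its axis, 47 mm above the table: push here, towards the fixed handle.
- release (a joint): Yellow lever's angle against the handle (rad): 0 at rest (sprung back), 0.6 at most. Pivoted on the handle's inner side 105 mm from handle_axis; its tail sticks out 45 mm past the handle's end. With the pliers locked, pushing the tail to the pliers' -x turns it; its nose bears on the fixed handle and by about 0.25 rad levers the handle back over centre; it then flies open. Takes 1 to 5 N.
- release_tab (a point): Point on the inner (+x when shut) face of the lever's tail, 70 mm from the lever's pivot, 47 mm above the table; the tail is 8 mm thick, 20 mm high (z 37 to 57). Clear table lies on its inner side once the handle is shut.
- block: Unfinished hinge block, an upright aluminium block 24 (x) x 36 (y) x 86 mm (z) with a green band near the top, about 0.25 to 0.5 kg. Origin at the centre of its foot. A brass bush 20 mm across sticks out 8 mm from its -x face, 35 mm above the foot. Grip it near the top across its 36 mm width, fingertips at most 30 mm below the top, so as to clear the jaws.
- bush (a joint): How far the bush has been pressed into the block (m): 0 sticks out 8 mm, 0.008 flush. Tight fit, about 22 N to slide.
- done_a: Finished hinge block, same size and look but with the bush flush. Bystander. Origin at the centre of its foot.
- done_b: Another finished hinge block. Bystander. Origin at the centre of its foot.
- hammer: Hammer lying on the table, bystander.
- wrench: Open-ended wrench lying on the table, bystander.
- brush: Brush lying on the table, bystander.
- oil_jar: Amber jar 56 mm across, 85 mm high, red cap, bystander.
- bush_cup: Steel cup 76 mm across, 60 mm high, bystander.
- tube: Offcut of square tube 140 x 30 x 30 mm, bystander.
- bush_face (a point): Centre of the bush's outer face, 35 mm above the block's foot.
- channel (a point): On the base plate top (z = 12 mm), midway between the channel's sides: the block's foot centre when home, +-8 mm in y as the heel stop is set. Axes as the pliers'. Channel 28 mm wide (x), open above and at its +y end (56 mm to +y of here). +x side: fixed jaw, 60 mm above table; -x side: lip, 22 mm above table. The moving jaw presses 13 mm to -y to 17 mm to +y of here, 35 mm above the plate.
- handle_axis (a point): The upright axis the red handle turns on, 47 mm above the table (x = -36, y = -39 mm in the pliers).
Things that resemble listed ones, but are neither listed nor needed, are in the scene too. Leave any orange or turquoise look-alike of the block alone.

How it is judged:
By the outcome, as a careful person would: the job done as asked, in the order asked, and still so for the second after the job is handed in, with the robot touching nothing.
It also fails if it takes over 72 s, if anything falls off the work surface, if the arm or the gripper's body presses on something with over 40 N, if the wrist force passes 120 N, or if a joint passes its speed limit or range.

## Robot

A 7-joint arm with a two-finger parallel gripper is mounted at the origin on the work surface. World frame = base frame: x ahead of the robot, y to its left, z up, the work surface at z = 0. Lengths are in m, angles in rad, forces in N, time in s.
With the tool pointing down it reaches from about 0.35 to 0.9 m from the base axis. Payload 8.1 kg.
Tool frame: the origin (TCP) lies on the centre line of the jaws, within the pads' length; the fingertips stand 25 mm ahead of it and the grasp point (between the pads) lies 6 mm ahead of it; z points along the fingers, x is the direction in which the jaws open and shut, and the axes are right-handed (so a half turn about z gives the same grasp; the last joint's range is limited). The gripper opens to 85 mm and grips with 20 to 120 N. Pads are 22 mm wide; open, the fingers measure 114 mm over their backs; the gripper's body (76 mm by 85 mm) begins 54 mm behind the grasp point. The pads swing forward as they close: fully open they stand 13 mm farther back than shut.
Start: joints at [1.169, 0.434, 0.025, 1.573, -0.012, 1.134, -0.075], TCP at [0.184, -0.597, 0.256] pointing down, gripper open.
Joint ranges: [-2.62, 2.62], [-0.44, 2.09], [-1.27, 1.32], [0.08, 2.57], [-1.32, 4.46], [0.12, 2], [-2.74, 2.74]. Speed limits (rad/s): [2.22, 2.22, 3.01, 3.01, 3.14, 3.14, 3.14].

## Interface

Orientations are given as a rotation vector (axis times angle).
In Python, from cell import telemetry, snapshot, camera_model, order gives the robot as it stands. The module is installed in compiled form; this text tells all that it offers.
- The arm moves only by the tool apply_moves, never from a script. Its argument "steps" is a list of rows, each a list of 2 entries, a list of its own where there are three numbers: the shift along the tool's x, y, z in cm, then the turn about the tool's z in degrees. A call has 1 to 5 rows; each row shifts and turns the commanded pose from where the row before left it, along the tool's axes as they then stand; what a row does not reach is not made up. A row lasts 1/8 s, in which the tool goes at most 62.5 mm and 10.7 degrees, less where a joint would pass 70% of its speed; a pose out of reach is approached as far as the arm can. A call is refused whole if a number of a shift passes 6.25 or a number of a turn 10.7, either way. A call with a gripper value outside its range is refused whole. "fingers" is the closure, from -1 (fully open) to 1 (shut), set as the call begins (left out, the last holds). The fingers move at their own pace and stop on an object; "grip_force" is the grip in N (left out, the last holds). Time passes only in rows, so rows that do not move let the fingers close. It gives the time, the measured TCP pose, the force and the opening at its end, in the units of the state.
- telemetry.observe(): the state, without advancing time (a new reading comes with each control period).
- snapshot(name): name is "side" or "top"; returns the picture (480x640x3 uint8, blue, green, red); there is no depth.
- camera_model(name): a dict with "intrinsics" (3x3 intrinsics, pixels), "R" (3x3) and "t" (3): a world point X has camera coordinates R X + t. Camera axes: x right, y down, z forward; pixel columns grow to the right and rows downward; lengths in m; the calibration is good to about 2 mm. A picture is of the moment at which its call begins. camera_model takes no time and is no camera call.
- order.finish_job(): hands the job in, once; it reports no verdict.
The state is a dict: "time": time; "joint_pos": joint angles; "dq": joint speeds; "joint_efforts": joint torques, N m; "position": TCP position; "orientation": TCP orientation; "wrist_force": force on the tool from outside, world axes, zero at the start; "ft_torque": the same for the moment, N m; "finger_gap": opening from 0.0 (shut) to 1.0 (fully open).
Only numpy, scipy, OpenCV 4.12 (cv2) and the standard library are available. Lean on these libraries where they do the work, as an engineer would, in place of code of your own. Each camera call takes 0.05 s, during which the arm holds its last target.

## Working session

There is one attempt and no reset: what is moved stays moved. The work goes in short steps, Python scripts to look and compute and a tool call to move; the robot and the scene stay as the last step left them, time stands still between calls to the robot, and variables do not carry over. Pictures are saved under pics/ and viewed, and the job is handed in when it is done.

Besides the shell and the picture viewer there is one more tool, called as name(argument=value, ...), one argument or row to a line, values as JSON. apply_moves: Moves the arm, as the interface text tells. Its arguments: {"type":"object","properties":{"steps":{"type":"array","items":{"type":"array"}},"fingers":{"type":"number"},"grip_force":{"type":"number"}},"required":["steps"]}

```bash
mkdir -p pics
cat > h.py <<'E'
import numpy as np, cv2
from cell import telemetry, snapshot, camera_model, order
def cam(n):
    m=camera_model(n); return np.array(m["intrinsics"]),np.array(m["R"]),np.array(m["t"]).ravel()
def ray(n,u,v):
    K,R,t=cam(n); d=R.T@np.linalg.inv(K)@np.array([u,v,1.]); return -R.T@t,d
def onz(n,u,v,z):
    c,d=ray(n,u,v); return c+d*(z-c[2])/d[2]
def proj(n,X):
    K,R,t=cam(n); p=K@(R@np.array(X)+t); return p[:2]/p[2]
def tri(p):
    A=0;b=0
    for n,u,v in p:
        c,d=ray(n,u,v); d=d/np.linalg.norm(d); M=np.eye(3)-np.outer(d,d); A=A+M; b=b+M@c
    X=np.linalg.solve(A,b); return X
E
python3 - <<'E'
from h import *
for n in("side","top"):
    im=snapshot(n); cv2.imwrite(f"pics/{n}0.png",im)
    K,R,t=cam(n); print(n,K.tolist(),(-R.T@t).round(3),R.round(3).tolist())
print(telemetry.observe())
E
```

```text
side [[477.02269905269753, 0.0, 326.534313343063], [0.0, 477.02269905269753, 240.27574166931865], [0.0, 0.0, 1.0]] [ 0.43  -0.67   0.894] [[0.99, -0.137, 0.019], [-0.094, -0.769, -0.632], [0.101, 0.624, -0.775]]
top [[577.3791617030464, 0.0, 311.9480183759507], [0.0, 577.3791617030464, 232.91695698120685], [0.0, 0.0, 1.0]] [0.355 0.006 1.247] [[0.007, -1.0, -0.001], [-0.987, -0.007, -0.159], [0.159, 0.002, -0.987]]
{'time': 0.1, 'joint_pos': array([ 1.16942952,  0.43515157,  0.02496879,  1.57402339, -0.01160545,
        1.13394554, -0.07509428]), 'dq': array([-0.00014278, -0.00066382, -0.00094491, -0.00068522,  0.00037523,
        0.00028637, -0.00139084]), 'joint_efforts': array([ 4.95433036e-03, -6.71747088e+01,  1.02922026e+00, -3.16902673e+01,
        1.58168259e-02,  7.14559210e-03,  1.65778414e-05]), 'position': array([ 0.18380081, -0.59693461,  0.25559873]), 'orientation': array([-2.52667596e+00,  1.86573654e+00,  1.85201297e-03]), 'wrist_force': array([-0.56487884,  0.77564284,  0.16587748]), 'ft_torque': array([ 0.02517669, -0.00555218, -0.03652232]), 'finger_gap': 1.0049036156668345}
```

View pics/side0.png

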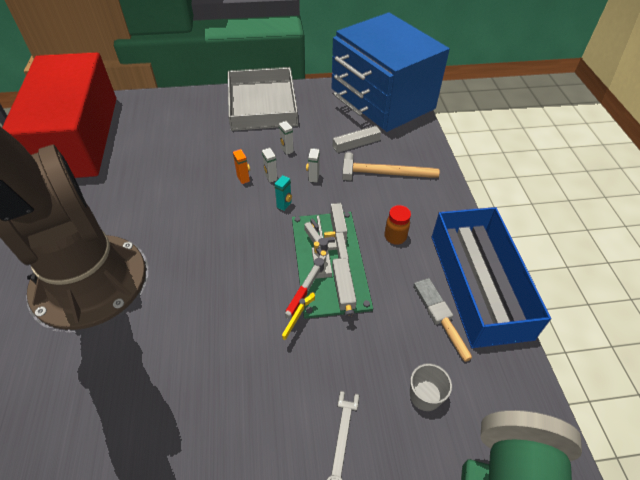

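View pics/top0.png

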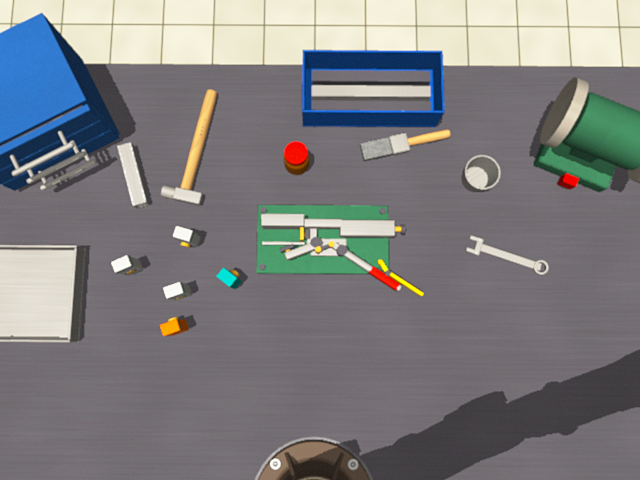

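Three grey blocks are candidates: side view (270,165), (287,138) and (313,165); top view (175,291), (124,265) and (185,236). The orange and turquoise ones are look-alikes. I'll enlarge both views to compare the bushes.

Run:
```python
import cv2,numpy as np
a=cv2.imread("pics/side0.png")[110:220,220:340]; b=cv2.imread("pics/top0.png")[215:345,100:250]
a=cv2.resize(a,None,fx=4,fy=4,interpolation=2); b=cv2.resize(b,None,fx=4,fy=4,interpolation=2)
cv2.imwrite("pics/ca.png",a);cv2.imwrite("pics/cb.png",b)
c=cv2.imread("pics/top0.png")[190:310,250:440];cv2.imwrite("pics/cc.png",cv2.resize(c,None,fx=4,fy=4,interpolation=2))
c=cv2.imread("pics/side0.png")[190:350,270:390];cv2.imwrite("pics/cd.png",cv2.resize(c,None,fx=3.7,fy=3.7,interpolation=2))
```

```text
(no output)
```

View pics/ca.png

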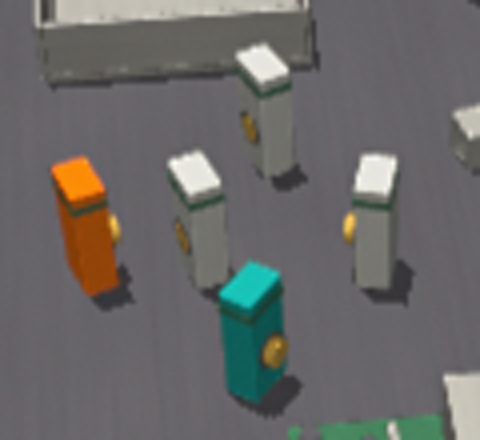

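View pics/cb.png

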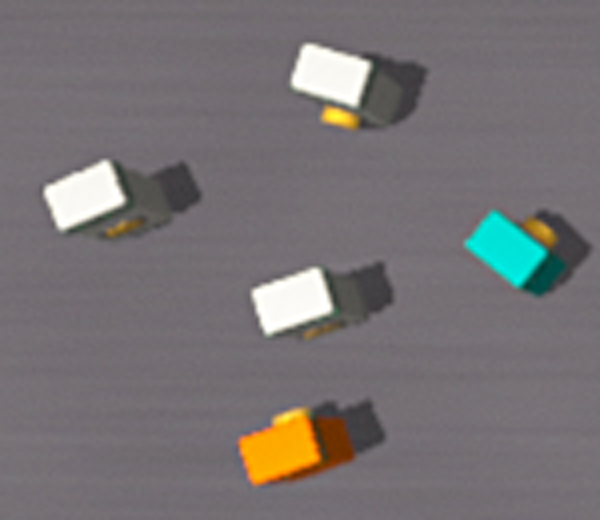

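View pics/cc.png

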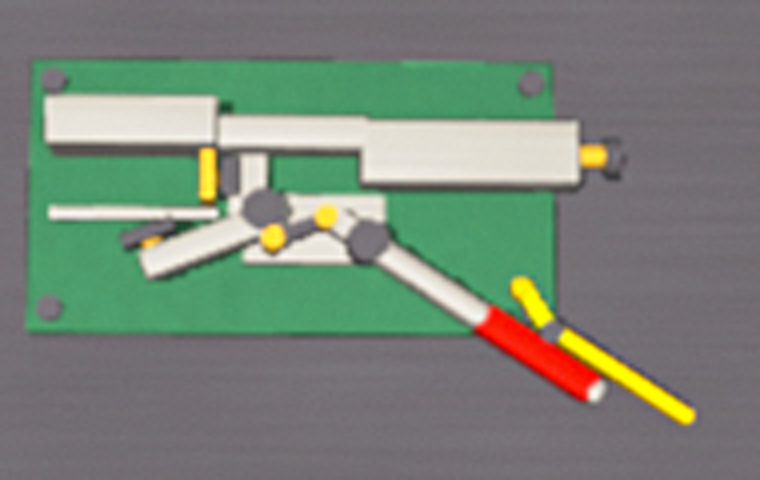

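View pics/cd.png

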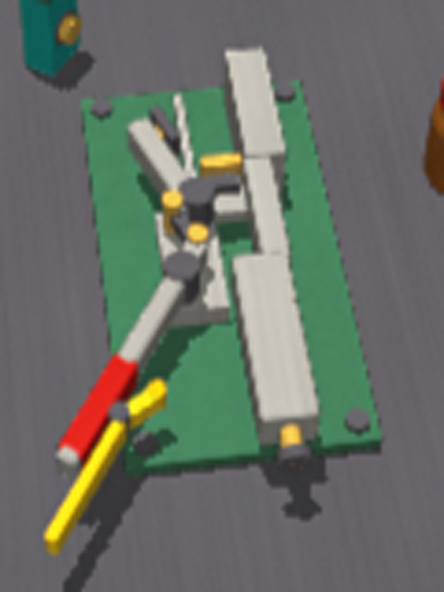

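The pressing candidate is the upper-right grey block, top (185,236) / side (313,165): its bush clearly projects sideways. On the other two the bush is a flush disc. Next I measure it and the pliers.

```bash
cat > m.py <<'E'
from h import *
def topface(n,im,seed,r=25):
    hsv=cv2.cvtColor(im,cv2.COLOR_BGR2HSV)
    m=((hsv[...,1]<40)&(hsv[...,2]>195)).astype(np.uint8)
    k,l,s,c=cv2.connectedComponentsWithStats(m)
    i=min(range(1,k),key=lambda i:np.hypot(*(c[i]-seed)) if s[i,4]>30 else 1e9)
    return c[i],(l==i).astype(np.uint8),s[i,4]
def rect(n,mask,z):
    c=max(cv2.findContours(mask,0,cv2.CHAIN_APPROX_NONE)[0],key=cv2.contourArea)
    P=np.array([onz(n,*p[0],z)[:2] for p in c]).astype(np.float32)*1000
    return cv2.minAreaRect(P)
E
python3 - <<'E'
from m import *
S=cv2.imread("pics/side0.png");T=cv2.imread("pics/top0.png")
ct,mt,at=topface("top",T,(183,234)); cs,ms,a2=topface("side",S,(314,155))
print(ct,at,cs,a2,"tri",tri([("top",*ct),("side",*cs)]))
print("rect top",rect("top",mt,.086),"side",rect("side",ms,.086))
print(onz("top",*ct,.086),onz("side",*cs,.086))
for n,im in(("top",T),("side",S)):
    hsv=cv2.cvtColor(im,cv2.COLOR_BGR2HSV)
    g=((hsv[...,0]>50)&(hsv[...,0]<85)&(hsv[...,1]>90)&(hsv[...,2]>50)).astype(np.uint8)
    k,l,s,c=cv2.connectedComponentsWithStats(cv2.morphologyEx(g,cv2.MORPH_CLOSE,np.ones((3,3))))
    ref=np.array([322,240]) if n=="top" else np.array([330,265])
    idx=[i for i in range(1,k) if s[i,4]>15 and np.hypot(*(c[i]-ref))<90]
    P=np.concatenate([np.argwhere(l==i)[:,::-1] for i in idx])
    h=cv2.convexHull(P.astype(np.int32))
    W=np.array([onz(n,*p[0],.012)[:2]*1000 for p in h]).astype(np.float32)
    print(n,[int(s[i,4]) for i in idx],cv2.minAreaRect(W),cv2.boxPoints(cv2.minAreaRect(W)).tolist())
E
```

```text
[181.9950495  233.14356436] 202 [313.33766234 153.1038961 ] 77 tri [0.54093813 0.27332966 0.08329991]
rect top ((539.9932861328125, 272.4991760253906), (35.78410339355469, 23.562877655029297), 74.38954162597656) side ((541.590087890625, 270.7607727050781), (31.12615394592285, 23.20920181274414), 83.36969757080078)
[0.54002294 0.27268028 0.086     ] [0.5410494  0.27028853 0.086     ]
top [3938, 193, 918] ((541.78857421875, -14.689056396484375), (148.7588348388672, 283.5167236328125), 0.3929998576641083) [[466.4385681152344, 126.5557861328125], [468.3832702636719, -156.95425415039062], [617.1385498046875, -155.93389892578125], [615.19384765625, 127.57614135742188]]
side [1141, 1085, 73, 1012] ((542.9411010742188, -19.036361694335938), (287.4747619628906, 148.66163635253906), 89.93885040283203) [[468.4569091796875, -162.69432067871094], [617.1184692382812, -162.8529815673828], [617.42529296875, 124.62159729003906], [468.76373291015625, 124.78025817871094]]
```

Run:
```python
import cv2
T=cv2.imread("pics/top0.png")
cv2.imwrite("pics/ce.png",cv2.resize(T[205:265,255:335],None,fx=10,fy=10,interpolation=cv2.INTER_CUBIC))
cv2.imwrite("pics/cf.png",cv2.resize(T[212:302,328:428],None,fx=8,fy=6.5,interpolation=cv2.INTER_CUBIC))
S=cv2.imread("pics/side0.png")
cv2.imwrite("pics/cg.png",cv2.resize(S[198:272,288:362],None,fx=8,fy=8,interpolation=cv2.INTER_CUBIC))
```

```text
(no output)
```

View pics/ce.png

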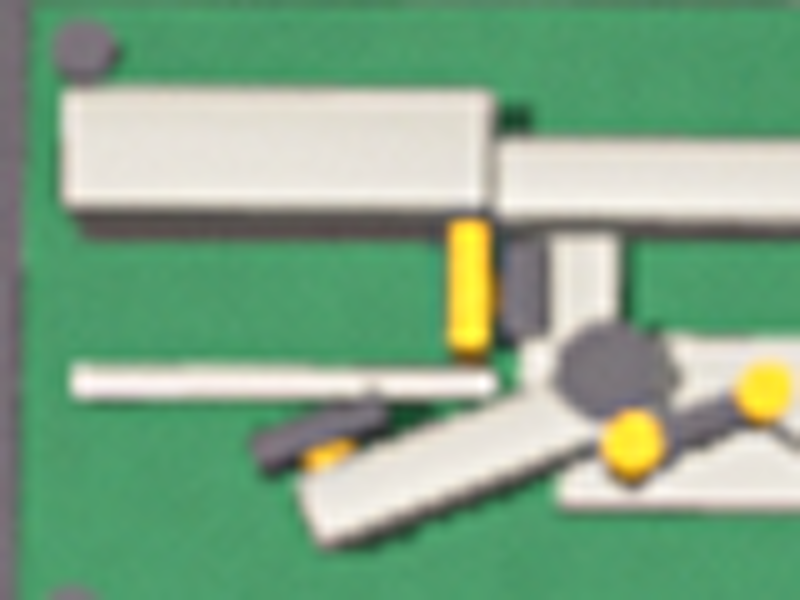

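View pics/cg.png

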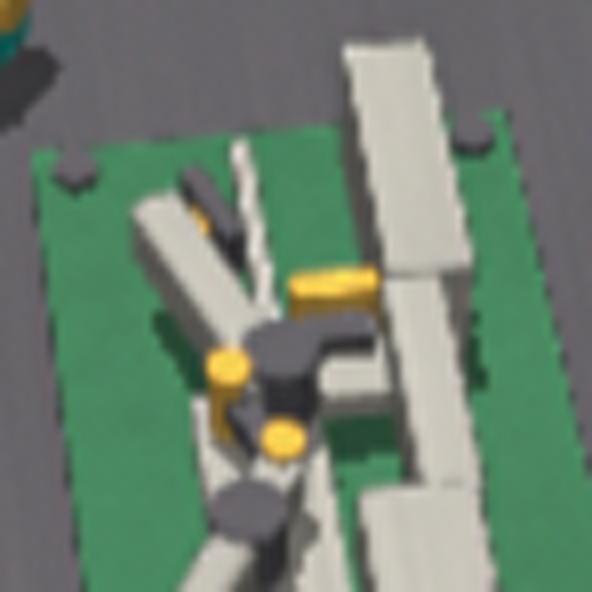

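Run:
```python
from h import *
def p(x,y,z,nm): 
    u=(x+.5)/10-.5+255;v=(y+.5)/10-.5+205
    print(nm,(onz("top",u,v,z)*1000).round(1))
p(65,207,.060,"jaw inner edge, +y end"); p(490,208,.060,"jaw inner edge -y end"); p(490,90,.06,"jaw outer -y")
p(85,237,.012,"jaw foot +y")
p(72,365,.022,"lip inner +y");p(497,370,.022,"lip inner -y");p(72,400,.022,"lip outer")
p(447,222,.052,"brass face top, +x");p(447,345,.052,"brass face -x")
p(610,370,.061,"jaw pivot")
def q(x,y,z,nm):
    u=(x+.5)/8-.5+288;v=(y+.5)/8-.5+198
    print(nm,(onz("side",u,v,z)*1000).round(1))
q(345,47,.06,"S jaw inner +y");q(388,275,.06,"S jaw inner -y");q(290,278,.052,"S brass -x,+y edge");q(375,270,.052,"S brass +x");q(240,140,.022,"S lip +y");q(250,510,.061,"S handle pivot")
def r(x,y,z,nm):
    u=(x+.5)/4-.5+250;v=(y+.5)/4-.5+190
    print(nm,(onz("top",u,v,z)*1000).round(1))
r(367,242,.061,"handle axis");r(362,120,.06,"FH +x+y");r(362,184,.06,"FH -x +y");r(579,122,.06,"FH +x -y");r(579,185,.06,"FH -x,-y")
r(595,391,.058,"handle end");r(545,325,.057,"lever pivot");r(690,415,.057,"lever tail end")
# block tops height: two-view
for a in [(183,234)]: pass
```

```text
jaw inner edge, +y end [562.  114.3  60. ]
jaw inner edge -y end [562.4  25.6  60. ]
jaw outer -y [587.5  25.9  60. ]
jaw foot +y [563.8 114.3  12. ]
lip inner +y [534.2 115.6  22. ]
lip inner -y [533.8  24.4  22. ]
lip outer [526.7 115.4  22. ]
brass face top, +x [560.7  34.8  52. ]
brass face -x [534.6  34.5  52. ]
jaw pivot [5.282e+02 4.000e-01 6.100e+01]
S jaw inner +y [564.1 113.4  60. ]
S jaw inner -y [563.5  23.   60. ]
S brass -x,+y edge [536.6  32.   52. ]
S brass +x [561.4  32.   52. ]
S lip +y [532.5 113.9  22. ]
S handle pivot [513.6 -55.9  61. ]
handle axis [510.7 -53.2  61. ]
FH +x+y [575.1 -50.7  60. ]
FH -x +y [541.2 -50.7  60. ]
FH +x -y [ 574.8 -164.1   60. ]
FH -x,-y [ 541.5 -163.5   60. ]
handle end [ 434.7 -170.4   58. ]
lever pivot [ 468.6 -145.3   57. ]
lever tail end [ 422.8 -219.    57. ]
```

```bash
cat > plan.py <<'E'
from h import *
from scipy.spatial.transform import Rotation as Ro
def pose():
    s=telemetry.observe(); R=Ro.from_rotvec(s["orientation"]).as_matrix()
    return np.array(s["position"]),np.degrees(np.arctan2(R[1,0],R[0,0])),R,s
def plan(xyz,yaw,n,start=None):
    p,y0,R,s=pose()
    if start is not None: p,y0=np.array(start[0]),start[1]
    tgt=np.array(xyz); dy=yaw-y0; 
    p0=p.copy(); cy=y0; rows=[]
    for k in range(1,n+1):
        w=p0+(tgt-p0)*k/n-p
        a=np.radians(cy); ex=np.array([np.cos(a),np.sin(a),0]); ey=np.array([np.sin(a),-np.cos(a),0])
        sh=[round(float(w@ex)*100,1),round(float(w@ey)*100,1),round(float(-w[2])*100,1)]
        p=p+(ex*sh[0]+ey*sh[1])/100+np.array([0,0,-sh[2]/100])
        t=round(-(y0+dy*k/n-cy)*2)/2
        cy-=t; rows.append([sh,t])
    print("tilt z",R[:,2].round(4),"end",p.round(4),round(cy,2))
    for i in range(0,n,5): print(str(rows[i:i+5]).replace(" ",""))
def st():
    p,y,R,s=pose(); print("t",s["time"],"p",(p*1000).round(1),"yaw",round(y,2),"F",np.round(s["wrist_force"],1),"T",np.round(s["ft_torque"],2),"gap",round(s["finger_gap"],3),"q",np.round(s["joint_pos"],2))
E
python3 - <<'E'
from plan import *
st(); plan([.5405,.272,.2],72.5,20)
# block yaw, refined: edges of top face
from m import *
T=cv2.imread("pics/top0.png")
c,m,a=topface("top",T,(183,234))
Tg=cv2.resize(T,None,fx=4,fy=4,interpolation=cv2.INTER_CUBIC)
hsv=cv2.cvtColor(Tg,cv2.COLOR_BGR2HSV);g=((hsv[...,1]<60)&(hsv[...,2]>175)).astype(np.uint8)
k,l,s,cc=cv2.connectedComponentsWithStats(g)
i=min(range(1,k),key=lambda i:np.hypot(*(cc[i]/4-c)) if s[i,4]>300 else 1e9)
ct=max(cv2.findContours((l==i).astype(np.uint8),0,1)[0],key=cv2.contourArea)
P=np.array([onz("top",(q[0][0]+.5)/4-.5,(q[0][1]+.5)/4-.5,.086)[:2]*1000 for q in ct]).astype(np.float32)
print(cv2.minAreaRect(P))
E
```

```text
t 0.1 p [ 183.8 -596.9  255.6] yaw -72.89 F [-0.6  0.8  0.2] T [ 0.03 -0.01 -0.04] gap 1.005 q [ 1.17  0.44  0.02  1.57 -0.01  1.13 -0.08]
tilt z [-5.0e-04  1.3e-03 -1.0e+00] end [0.5406 0.2723 0.1996] 72.61
[[[-3.6,-3.0,0.3],-7.5],[[-3.2,-3.4,0.3],-7.0],[[-2.8,-3.8,0.2],-7.5],[[-2.2,-4.1,0.3],-7.0],[[-1.8,-4.4,0.3],-7.5]]
[[[-1.1,-4.6,0.3],-7.0],[[-0.6,-4.6,0.2],-7.5],[[0.1,-4.7,0.3],-7.0],[[0.6,-4.7,0.3],-7.5],[[1.2,-4.5,0.3],-7.0]]
[[[1.7,-4.4,0.3],-7.5],[[2.3,-4.1,0.2],-7.0],[[2.8,-3.7,0.3],-7.5],[[3.3,-3.4,0.3],-7.5],[[3.7,-3.0,0.3],-7.0]]
[[[4.0,-2.4,0.2],-7.5],[[4.2,-1.9,0.3],-7.0],[[4.5,-1.4,0.3],-7.5],[[4.7,-0.8,0.3],-7.0],[[4.7,-0.2,0.3],-7.5]]
((540.1949462890625, 272.633544921875), (36.634307861328125, 24.73966407775879), 73.91913604736328)
```

apply_moves(
  steps=[
    [[-3.6, -3.0, 0.3], -7.5],
    [[-3.2, -3.4, 0.3], -7.0],
    [[-2.8, -3.8, 0.2], -7.5],
    [[-2.2, -4.1, 0.3], -7.0],
    [[-1.8, -4.4, 0.3], -7.5],
  ],
  fingers=-1,
)

```text
time: 0.72
position: [0.2731, -0.3784, 0.2421]
orientation: [-2.987, 0.975, 0.0]
wrist_force: [1.0, -0.2, 0.0]
finger_gap: 0.999
```

apply_moves(
  steps=[
    [[-1.1, -4.6, 0.3], -7.0],
    [[-0.6, -4.6, 0.2], -7.5],
    [[0.1, -4.7, 0.3], -7.0],
    [[0.6, -4.7, 0.3], -7.5],
    [[1.2, -4.5, 0.3], -7.0],
  ],
)

```text
time: 1.35
position: [0.3627, -0.1617, 0.2282]
orientation: [3.141, -0.004, -0.0]
wrist_force: [1.9, -0.6, 0.2]
finger_gap: 0.999
```

apply_moves(
  steps=[
    [[1.7, -4.4, 0.3], -7.5],
    [[2.3, -4.1, 0.2], -7.0],
    [[2.8, -3.7, 0.3], -7.5],
    [[3.3, -3.4, 0.3], -7.5],
    [[3.7, -3.0, 0.3], -7.0],
  ],
)

```text
time: 1.98
position: [0.4519, 0.0562, 0.2141]
orientation: [2.985, 0.979, -0.0]
wrist_force: [0.2, -0.7, 0.1]
finger_gap: 1.0
```

apply_moves(
  steps=[
    [[4.0, -2.4, 0.2], -7.5],
    [[4.2, -1.9, 0.3], -7.0],
    [[4.5, -1.4, 0.3], -7.5],
    [[4.7, -0.8, 0.3], -7.0],
    [[4.7, -0.2, 0.3], -7.5],
  ],
)

```text
time: 2.6
position: [0.5413, 0.2731, 0.1997]
orientation: [2.528, 1.865, -0.001]
wrist_force: [0.1, -0.2, 0.6]
finger_gap: 0.999
```

Run:
```python
from plan import *
st(); plan([.540,.2723,.120],74,5)
S=snapshot("side"); cv2.imwrite("pics/s1.png",cv2.resize(S[90:210,220:380],None,fx=4,fy=4))
```

```text
t 2.6 p [541.3 273.1 199.7] yaw 72.83 F [ 0.1 -0.2  0.6] T [-0.02  0.01  0.02] gap 0.999 q [-0.03  0.59 -0.8   1.64  0.46  1.11  0.32]
tilt z [-5.e-04 -5.e-04 -1.e+00] end [0.54   0.2724 0.1197] 73.83
[[[-0.0,-0.0,1.6],0.0],[[-0.0,-0.0,1.6],-0.5],[[-0.1,-0.1,1.6],0.0],[[0.0,0.0,1.6],-0.5],[[-0.0,0.0,1.6],0.0]]
```

View pics/s1.png

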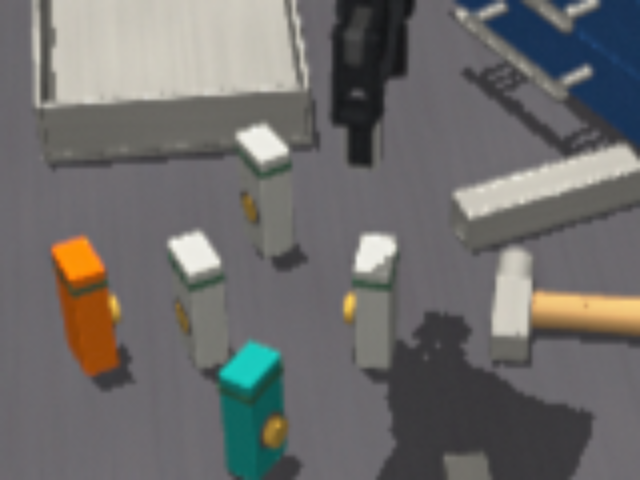

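The side view shows the gripper over the block with the protruding bush (crop 350,305). Descending.

apply_moves(
  steps=[
    [[0, 0, 2.4], -0.5],
    [[0, 0, 2.4], -0.5],
    [[-0.1, -0.1, 2.4], 0],
    [[0, 0, 2.4], 0],
    [[0, 0, 1.8], 0],
  ],
)

```text
time: 3.28
position: [0.5392, 0.2707, 0.0849]
orientation: [-2.515, -1.882, 0.002]
wrist_force: [-0.3, -0.2, -0.1]
finger_gap: 1.0
```

Run:
```python
from plan import *
st()
S=snapshot("side"); cv2.imwrite("pics/s2.png",cv2.resize(S[110:210,260:380],None,fx=5,fy=5))
```

```text
t 3.275 p [539.2 270.7  84.9] yaw 73.6 F [-0.3 -0.2 -0.1] T [ 0.03  0.04 -0.  ] gap 1.0 q [-0.07  0.71 -0.73  1.76  0.58  0.91  0.23]
```

View pics/s2.png

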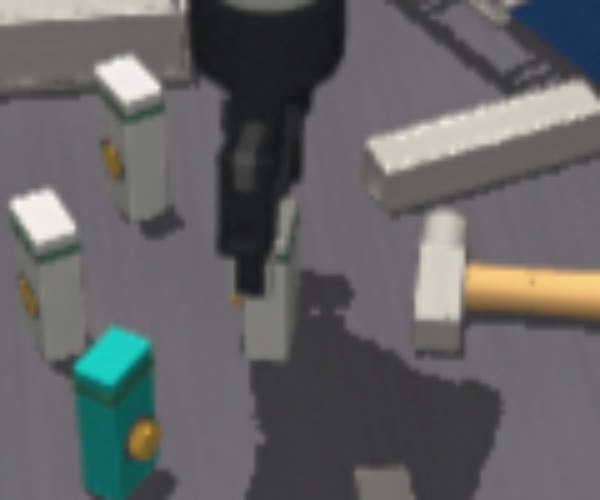

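apply_moves(
  steps=[
    [[0.1, 0, 0], 0],
    [[0, 0, 0], 0],
    [[0, 0, 0], 0],
    [[0, 0, 0], 0],
    [[0, 0, 0], 0],
  ],
  fingers=1,
  grip_force=50,
)

```text
time: 3.95
position: [0.5403, 0.2725, 0.0874]
orientation: [2.515, 1.882, 0.002]
wrist_force: [-1.1, -1.3, 6.2]
finger_gap: 0.408
```

apply_moves(
  steps=[
    [[0, 0, 0], 0],
    [[0, 0, 0], 0],
  ],
)

```text
time: 4.2
position: [0.5403, 0.2725, 0.0874]
orientation: [2.515, 1.882, 0.002]
wrist_force: [-1.0, -0.7, 6.0]
finger_gap: 0.41
```

Run:
```python
from plan import *
st()
S=snapshot("side"); cv2.imwrite("pics/s3.png",cv2.resize(S[110:210,260:380],None,fx=5,fy=5))
```

```text
t 4.2 p [540.3 272.5  87.4] yaw 73.61 F [-1.  -0.7  6. ] T [-0.13  0.23  0.01] gap 0.41 q [-0.07  0.7  -0.73  1.75  0.58  0.91  0.23]
```

View pics/s3.png

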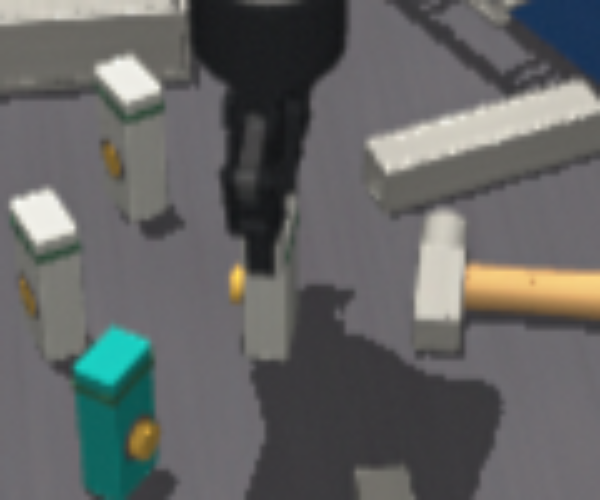

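apply_moves(
  steps=[
    [[0, 0, -1.5], 0],
    [[0, 0, -2.0], 0],
    [[0, 0, -2.0], 0],
    [[0, 0, -2.0], 0],
    [[0, 0, 0], 0],
  ],
)

```text
time: 4.88
position: [0.5407, 0.273, 0.1636]
orientation: [2.515, 1.882, 0.006]
wrist_force: [-0.0, 0.6, -3.1]
finger_gap: 0.41
```

Run:
```python
from plan import *
st(); plan([.548,.098,.162],90,5)
S=snapshot("side"); cv2.imwrite("pics/s4.png",cv2.resize(S[90:210,260:380],None,fx=5,fy=5))
```

```text
t 4.875 p [540.7 273.  163.6] yaw 73.6 F [-0.   0.6 -3.1] T [ 0.01 -0.02  0.04] gap 0.41 q [-0.04  0.62 -0.79  1.69  0.5   1.04  0.3 ]
tilt z [ 0.0032  0.0017 -1.    ] end [0.5482 0.0977 0.1616] 90.1
[[[-3.3,1.1,0.0],-3.5],[[-3.4,0.9,0.1],-3.0],[[-3.4,0.8,-0.0],-3.5],[[-3.5,0.5,0.0],-3.0],[[-3.5,0.4,0.1],-3.5]]
```

View pics/s4.png

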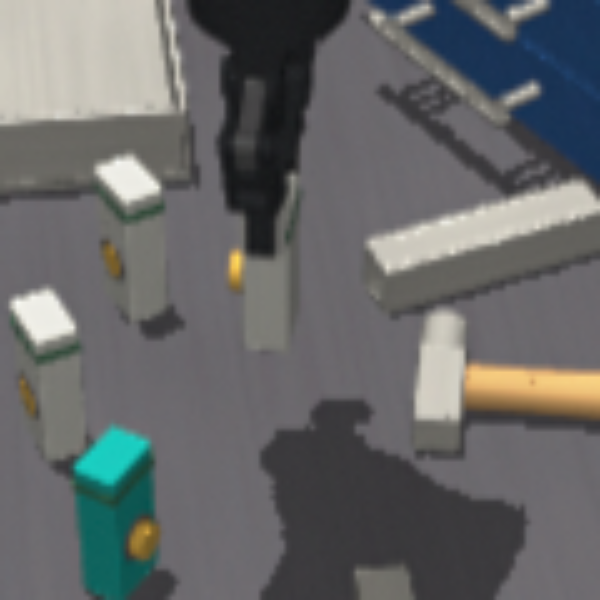

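apply_moves(
  steps=[
    [[-3.3, 1.1, 0], -3.5],
    [[-3.4, 0.9, 0.1], -3.0],
    [[-3.4, 0.8, 0], -3.5],
    [[-3.5, 0.5, 0], -3.0],
    [[-3.5, 0.4, 0.1], -3.5],
  ],
)

```text
time: 5.55
position: [0.5468, 0.0954, 0.1584]
orientation: [-2.217, -2.225, 0.002]
wrist_force: [0.6, -0.4, -4.1]
finger_gap: 0.408
```

apply_moves(
  steps=[
    [[0, 0, 0.5], 0],
    [[0, 0, 0], 0],
  ],
)

```text
time: 5.8
position: [0.5467, 0.097, 0.1534]
orientation: [-2.219, -2.222, 0.001]
wrist_force: [-1.7, 0.7, -3.0]
finger_gap: 0.414
```

Run:
```python
from plan import *
st()
S=snapshot("side"); cv2.imwrite("pics/s5.png",cv2.resize(S[160:260,280:380],None,fx=6,fy=6,interpolation=2))
T=snapshot("top"); cv2.imwrite("pics/t5.png",cv2.resize(T[180:280,240:360],None,fx=6,fy=6,interpolation=2))
```

```text
t 5.8 p [546.7  97.  153.4] yaw 90.08 F [-1.7  0.7 -3. ] T [ 0.08  0.   -0.06] gap 0.414 q [ 0.34  0.59 -0.88  1.81  0.53  0.99  0.81]
```

View pics/s5.png

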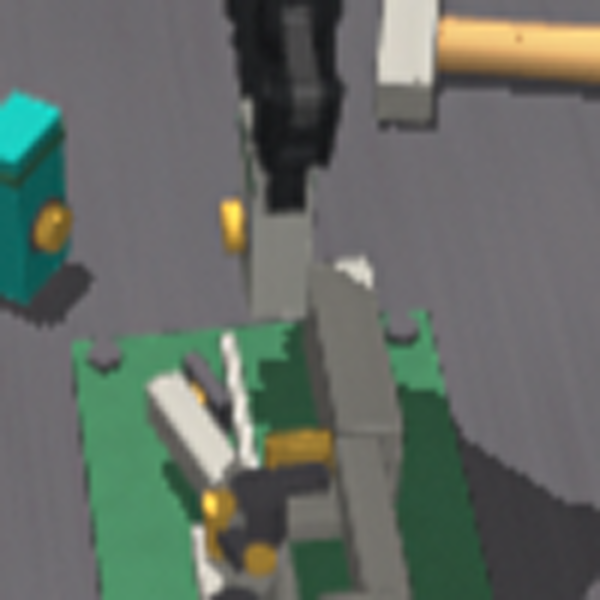

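View pics/t5.png

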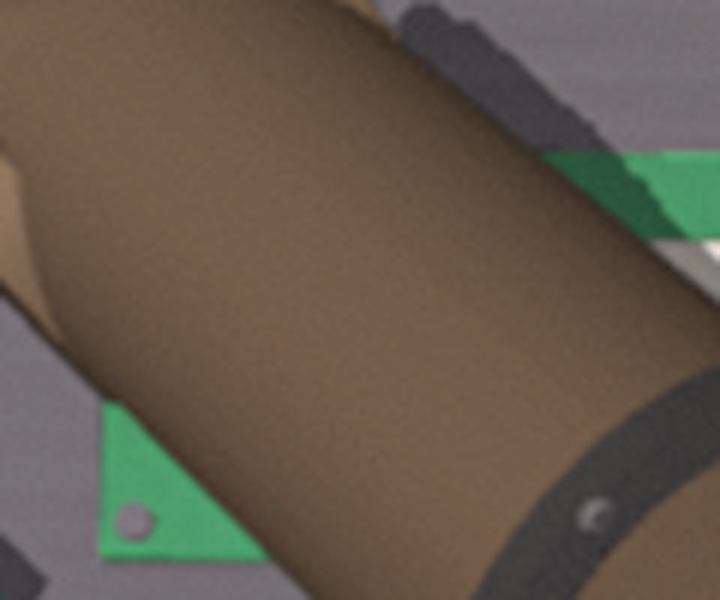

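Run:
```python
from plan import *
def q(x,y):
    u=(x+.5)/6-.5+280;v=(y+.5)/6-.5+160
    for yy in(.077,.079,.081):
        c,d=ray("side",u,v); print(x,y,(1000*(c+d*(yy-c[1])/d[1])).round(1))
q(252,316);q(313,262);q(246,262);q(313,200)
S=cv2.imread("pics/s5.png")
for r in(220,260,290): print(r,[int(v) for v in S[r,225:330:3].mean(1)])
```

```text
252 316 [537.1  77.   71.6]
252 316 [537.4  79.   69.4]
252 316 [537.7  81.   67.2]
313 262 [560.3  77.   99.1]
313 262 [560.7  79.   96.9]
313 262 [561.   81.   94.8]
246 262 [534.5  77.  102.3]
246 262 [534.7  79.  100.2]
246 262 [535.   81.   98.1]
313 200 [559.4  77.  132.7]
313 200 [559.8  79.  130.6]
313 200 [560.1  81.  128.6]
220 [140, 166, 185, 190, 179, 146, 110, 91, 89, 106, 125, 128, 127, 127, 126, 126, 126, 128, 129, 130, 130, 130, 131, 130, 129, 129, 127, 128, 122, 104, 93, 98, 106, 107, 107]
260 [110, 110, 110, 112, 106, 92, 82, 80, 90, 109, 126, 129, 127, 127, 126, 126, 126, 126, 126, 126, 126, 125, 125, 125, 125, 125, 125, 125, 123, 117, 113, 112, 109, 101, 97]
290 [111, 111, 111, 112, 112, 108, 102, 96, 98, 112, 126, 128, 127, 126, 125, 124, 124, 125, 126, 125, 124, 124, 124, 125, 124, 126, 123, 112, 104, 107, 111, 111, 111, 112, 113]
```

apply_moves(
  steps=[
    [[0, -0.05, 0.8], 0],
    [[0, 0, 0.8], 0],
    [[0, 0, 0], 0],
  ],
)

```text
time: 6.28
position: [0.5462, 0.0969, 0.1373]
orientation: [-2.218, -2.224, 0.002]
wrist_force: [-1.1, -0.1, -4.4]
finger_gap: 0.407
```

apply_moves(
  steps=[
    [[0, 0, 1.0], 0],
    [[0, 0, 1.0], 0],
    [[0, 0, 0], 0],
  ],
)

```text
time: 6.65
position: [0.5462, 0.0965, 0.1172]
orientation: [-2.219, -2.223, 0.003]
wrist_force: [-0.1, 0.4, -3.6]
finger_gap: 0.414
```

Run:
```python
from plan import *
st()
S=snapshot("side"); cv2.imwrite("pics/s6.png",cv2.resize(S[160:260,280:380],None,fx=6,fy=6,interpolation=2))
```

```text
t 6.65 p [546.2  96.5 117.2] yaw 90.12 F [-0.1  0.4 -3.6] T [-0.02 -0.03  0.03] gap 0.414 q [ 0.31  0.63 -0.84  1.85  0.58  0.93  0.77]
```

View pics/s6.png

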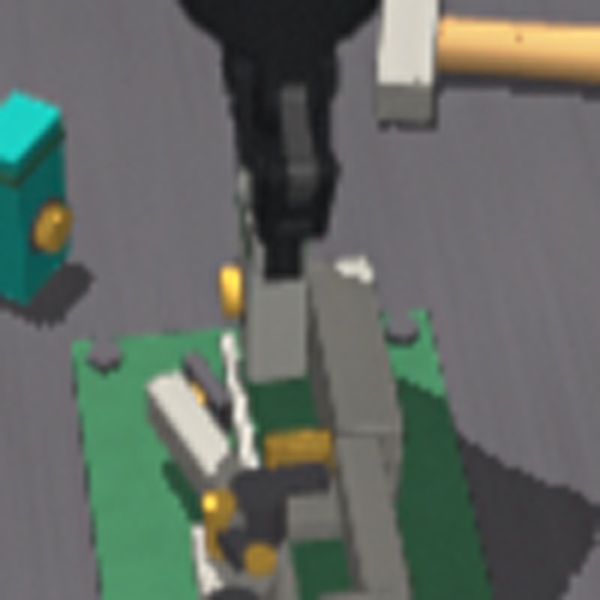

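Run:
```python
from plan import *
def q(x,y,yy):
    u=(x+.5)/6-.5+280;v=(y+.5)/6-.5+160
    c,d=ray("side",u,v); print(x,y,(1000*(c+d*(yy-c[1])/d[1])).round(1))
q(250,380,.0785);q(306,375,.0785);q(252,340,.0785);q(307,340,.0785)
S=cv2.imread("pics/s6.png")
for r in(310,340,365): print(r,[int(v) for v in S[r,225:330:3].mean(1)])
```

```text
250 380 [536.9  78.5  32.2]
306 375 [559.6  78.5  32.1]
252 340 [537.5  78.5  56. ]
307 340 [559.4  78.5  53. ]
310 [99, 100, 102, 104, 99, 84, 79, 91, 109, 120, 128, 129, 127, 126, 126, 126, 126, 127, 127, 127, 127, 126, 126, 127, 127, 130, 123, 101, 85, 84, 94, 104, 113, 114, 113]
340 [225, 230, 203, 164, 120, 98, 91, 98, 112, 122, 128, 128, 126, 125, 125, 125, 126, 126, 126, 125, 125, 125, 125, 126, 126, 130, 120, 93, 70, 67, 75, 85, 99, 108, 114]
365 [122, 173, 198, 166, 117, 89, 79, 92, 112, 121, 126, 127, 126, 125, 125, 125, 126, 126, 126, 126, 126, 126, 125, 126, 126, 128, 118, 96, 76, 71, 73, 72, 79, 93, 107]
```

apply_moves(
  steps=[
    [[0, 0.03, 0.6], 0],
    [[0, 0, 0.5], 0],
    [[0, 0, 0], 0],
  ],
)

```text
time: 7.08
position: [0.5469, 0.0967, 0.1068]
orientation: [-2.219, -2.223, 0.001]
wrist_force: [-0.3, -0.1, -3.7]
finger_gap: 0.412
```

apply_moves(
  steps=[
    [[0, 0, 0.4], 0],
    [[0, 0, 0.1], 0],
    [[0, 0, 0], 0],
  ],
)

```text
time: 7.45
position: [0.5471, 0.0969, 0.1022]
orientation: [-2.219, -2.224, 0.0]
wrist_force: [0.4, -0.2, -3.8]
finger_gap: 0.412
```

apply_moves(
  steps=[
    [[0, 0, 0.1], 0],
    [[0, 0, 0], 0],
  ],
)

```text
time: 7.7
position: [0.5471, 0.0969, 0.1013]
orientation: [2.219, 2.224, -0.0]
wrist_force: [0.3, -0.5, -3.7]
finger_gap: 0.412
```

apply_moves(
  steps=[
    [[0, 0, 0.1], 0],
    [[0, 0, 0], 0],
  ],
)

```text
time: 7.95
position: [0.5471, 0.0968, 0.1002]
orientation: [-2.219, -2.224, 0.0]
wrist_force: [0.4, 0.4, -3.4]
finger_gap: 0.41
```

apply_moves(
  steps=[
    [[0, 0, 0.1], 0],
    [[0, 0, 0], 0],
  ],
)

```text
time: 8.2
position: [0.5472, 0.0969, 0.0994]
orientation: [2.219, 2.224, 0.0]
wrist_force: [-0.3, 0.0, -1.8]
finger_gap: 0.411
```

apply_moves(
  steps=[
    [[0, 0, 0.1], 0],
    [[0, 0, 0], 0],
  ],
)

```text
time: 8.45
position: [0.5475, 0.097, 0.0994]
orientation: [2.218, 2.223, 0.001]
wrist_force: [-3.6, -2.5, 11.0]
finger_gap: 0.413
```

apply_moves(
  steps=[
    [[0, 0, -0.1], 0],
    [[-0.5, 0, 0], 0],
    [[-0.5, 0, 0], 0],
    [[0, 0, 0], 0],
  ],
)

```text
time: 8.95
position: [0.5474, 0.0864, 0.0994]
orientation: [2.22, 2.223, 0.0]
wrist_force: [0.2, -0.6, 1.7]
finger_gap: 0.415
```

apply_moves(
  steps=[
    [[-0.5, 0, 0], 0],
    [[-0.5, 0, 0], 0],
    [[0, 0, 0], 0],
  ],
)

```text
time: 9.32
position: [0.5473, 0.0763, 0.0994]
orientation: [2.22, 2.223, -0.0]
wrist_force: [0.6, -0.3, 2.3]
finger_gap: 0.411
```

Run:
```python
from plan import *
st()
S=snapshot("side"); cv2.imwrite("pics/s7.png",cv2.resize(S[180:260,290:370],None,fx=7,fy=7,interpolation=2))
```

```text
t 9.325 p [547.3  76.3  99.4] yaw 90.07 F [ 0.6 -0.3  2.3] T [ 0.12 -0.01 -0.03] gap 0.411 q [ 0.34  0.65 -0.83  1.87  0.61  0.89  0.78]
```

View pics/s7.png

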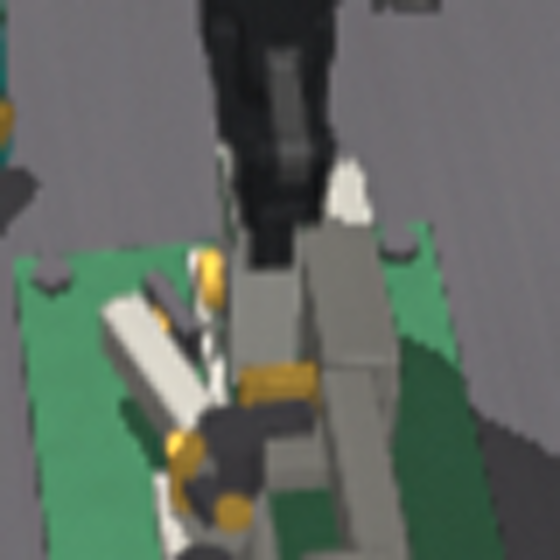

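The block is in the channel between the lip and the fixed jaw, with the bush at crop (210,280) facing the moving jaw. Contact forces are light, so I keep sliding.

apply_moves(
  steps=[
    [[-0.5, 0, 0], 0],
    [[-0.5, 0, 0], 0],
    [[0, 0, 0], 0],
  ],
)

```text
time: 9.75
position: [0.5473, 0.0663, 0.0994]
orientation: [2.22, 2.223, -0.0]
wrist_force: [-0.9, 1.2, 2.9]
finger_gap: 0.408
```

apply_moves(
  steps=[
    [[-0.3, 0, 0], 0],
    [[-0.3, 0, 0], 0],
    [[0, 0, 0], 0],
  ],
)

```text
time: 10.12
position: [0.5473, 0.0607, 0.0994]
orientation: [2.219, 2.223, -0.0]
wrist_force: [0.6, 2.4, 3.3]
finger_gap: 0.412
```

apply_moves(
  steps=[
    [[-0.2, 0, 0], 0],
    [[-0.1, 0, 0], 0],
    [[0, 0, 0], 0],
  ],
)

```text
time: 10.5
position: [0.5473, 0.0579, 0.0994]
orientation: [2.219, 2.224, 0.0]
wrist_force: [0.6, 3.4, 3.7]
finger_gap: 0.411
```

apply_moves(
  steps=[
    [[0, 0, -0.03], 0],
    [[-0.2, 0, 0], 0],
    [[0, 0, 0], 0],
  ],
)

```text
time: 10.88
position: [0.547, 0.0554, 0.0994]
orientation: [2.219, 2.223, -0.001]
wrist_force: [-1.1, 0.6, 1.1]
finger_gap: 0.41
```

apply_moves(
  steps=[
    [[-0.2, 0, 0], 0],
    [[0, 0, 0], 0],
  ],
)

```text
time: 11.12
position: [0.547, 0.0534, 0.0994]
orientation: [2.22, 2.223, -0.001]
wrist_force: [-0.9, 1.5, 0.2]
finger_gap: 0.412
```

Run:
```python
from plan import *
st()
S=snapshot("side"); cv2.imwrite("pics/s8.png",cv2.resize(S[190:260,300:360],None,fx=8,fy=8,interpolation=2))
```

```text
t 11.125 p [547.   53.4  99.4] yaw 90.09 F [-0.9  1.5  0.2] T [0.27 0.01 0.01] gap 0.412 q [ 0.38  0.65 -0.83  1.88  0.61  0.89  0.82]
```

View pics/s8.png

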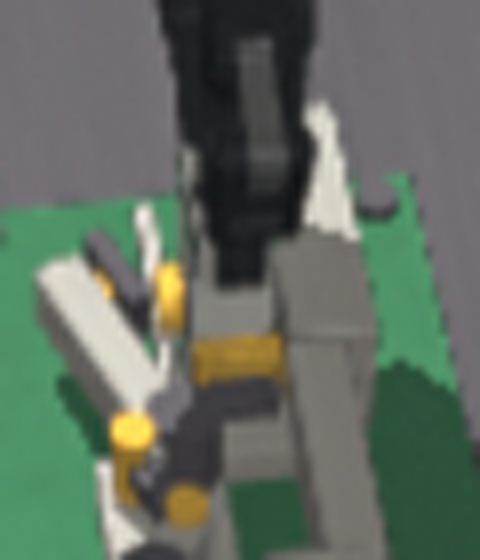

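Close to the stop. I'll feel for it in 1 mm steps.

apply_moves(
  steps=[
    [[-0.1, 0, 0], 0],
    [[0, 0, 0], 0],
  ],
)

```text
time: 11.42
position: [0.5471, 0.0526, 0.0994]
orientation: [2.219, 2.223, -0.001]
wrist_force: [-1.0, 0.3, -1.8]
finger_gap: 0.408
```

apply_moves(
  steps=[
    [[-0.1, 0, 0], 0],
    [[0, 0, 0], 0],
  ],
)

```text
time: 11.68
position: [0.5471, 0.0518, 0.0995]
orientation: [-2.219, -2.224, 0.0]
wrist_force: [0.1, 1.5, -2.5]
finger_gap: 0.411
```

apply_moves(
  steps=[
    [[-0.1, 0, 0], 0],
    [[0, 0, 0], 0],
  ],
)

```text
time: 11.92
position: [0.5471, 0.0515, 0.0995]
orientation: [-2.218, -2.224, -0.001]
wrist_force: [-0.2, 3.8, -4.2]
finger_gap: 0.41
```

apply_moves(
  steps=[
    [[-0.1, 0, 0.04], 0],
    [[0, 0, 0], 0],
  ],
)

```text
time: 12.18
position: [0.5471, 0.0514, 0.0994]
orientation: [-2.217, -2.224, -0.002]
wrist_force: [-0.9, 6.6, -2.1]
finger_gap: 0.412
```

apply_moves(
  steps=[
    [[-0.1, 0, 0], 0],
    [[0, 0, 0], 0],
  ],
)

```text
time: 12.42
position: [0.5471, 0.0512, 0.0995]
orientation: [-2.216, -2.224, -0.004]
wrist_force: [-0.9, 8.8, -4.3]
finger_gap: 0.414
```

apply_moves(
  steps=[
    [[-0.06, 0, 0.03], 0],
    [[0, 0, 0], 0],
    [[0, 0, 0], 0],
  ],
)

```text
time: 12.8
position: [0.5472, 0.0511, 0.0994]
orientation: [-2.216, -2.224, -0.005]
wrist_force: [-2.0, 9.6, -1.2]
finger_gap: 0.41
```

apply_moves(
  steps=[
    [[0, 0, 0], 0],
    [[0, 0, 0], 0],
    [[0, 0, 0], 0],
    [[0, 0, 0], 0],
  ],
)

```text
time: 13.3
position: [0.5472, 0.0511, 0.0994]
orientation: [-2.216, -2.224, -0.005]
wrist_force: [-2.0, 9.5, -1.5]
finger_gap: 0.409
```

apply_moves(
  steps=[
    [[-0.04, 0, 0], 0],
    [[0, 0, 0], 0],
    [[0, 0, 0], 0],
    [[0, 0, 0], 0],
    [[0, 0, 0], 0],
  ],
)

```text
time: 13.92
position: [0.5472, 0.051, 0.0995]
orientation: [-2.215, -2.224, -0.006]
wrist_force: [-1.0, 11.1, -2.2]
finger_gap: 0.41
```

Run:
```python
from plan import *
st()
```

```text
t 13.925 p [547.2  51.   99.5] yaw 90.23 F [-1.  11.1 -2.2] T [ 2.86  0.42 -0.16] gap 0.41 q [ 0.39  0.65 -0.83  1.88  0.61  0.89  0.83]
```

apply_moves(
  steps=[
    [[0.35, 0, 0], 0],
    [[0, 0, 0], 0],
  ],
)

```text
time: 14.18
position: [0.5474, 0.0517, 0.0994]
orientation: [2.218, 2.224, 0.0]
wrist_force: [-2.6, 3.3, 4.8]
finger_gap: 0.411
```

apply_moves(
  steps=[
    [[0, 0, 0], 0],
    [[0, 0, 0], 0],
    [[0, 0, 0], 0],
    [[0, 0, 0], 0],
  ],
  fingers=-0.5,
)

```text
time: 14.68
position: [0.5472, 0.0512, 0.0988]
orientation: [2.219, 2.223, -0.0]
wrist_force: [-0.3, -0.9, 0.1]
finger_gap: 0.751
```

Run:
```python
from plan import *
st()
```

```text
t 14.675 p [547.2  51.2  98.8] yaw 90.1 F [-0.3 -0.9  0.1] T [-0.02  0.03  0.02] gap 0.751 q [ 0.38  0.65 -0.83  1.88  0.61  0.89  0.83]
```

apply_moves(
  steps=[
    [[0, 0, -1.0], 0],
    [[0, 0, -2.5], 0],
    [[0, 0, -3], 0],
    [[0, 0, -4], 0],
    [[0, 0, 0], 0],
  ],
)

```text
time: 15.3
position: [0.5488, 0.0524, 0.2075]
orientation: [2.217, 2.221, 0.007]
wrist_force: [-0.1, 0.8, -0.2]
finger_gap: 0.747
```

Run:
```python
from plan import *
st(); plan([.406,-.129,.2],57,7)
S=snapshot("side"); cv2.imwrite("pics/s9.png",cv2.resize(S[180:260,290:370],None,fx=7,fy=7,interpolation=2))
```

```text
t 15.3 p [548.8  52.4 207.5] yaw 90.12 F [-0.1  0.8 -0.2] T [ 0.01  0.04 -0.04] gap 0.747 q [ 0.46  0.53 -0.92  1.77  0.47  1.08  0.94]
tilt z [ 5.6e-03  8.0e-04 -1.0e+00] end [ 0.406  -0.1294  0.2005] 57.12
[[[-2.6,-2.0,0.1],4.5],[[-2.7,-1.9,0.1],5.0],[[-2.9,-1.6,0.1],4.5],[[-3.0,-1.3,0.1],5.0],[[-3.1,-1.1,0.1],4.5]]
[[[-3.2,-0.9,0.1],5.0],[[-3.3,-0.5,0.1],4.5]]
```

View pics/s9.png

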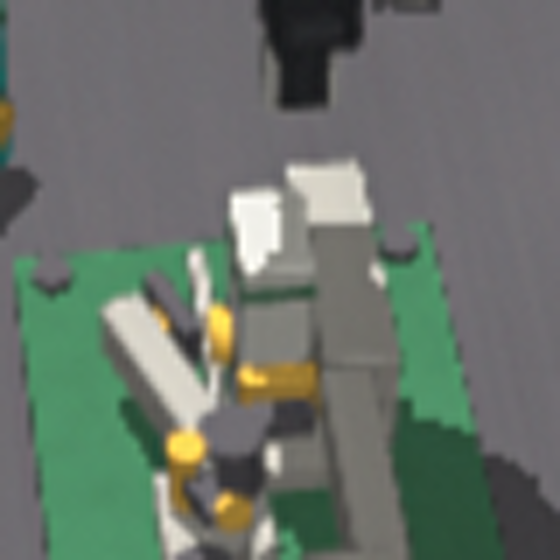

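The block stands upright against the brass stop at crop (275,380), bush at (220,335) facing the moving jaw. Now to the red handle.

apply_moves(
  steps=[
    [[-2.6, -2.0, 0.1], 4.5],
    [[-2.7, -1.9, 0.1], 5.0],
    [[-2.9, -1.6, 0.1], 4.5],
    [[-3.0, -1.3, 0.1], 5.0],
    [[-3.1, -1.1, 0.1], 4.5],
  ],
  fingers=1,
  grip_force=40,
)

```text
time: 15.98
position: [0.4441, -0.0788, 0.1981]
orientation: [-2.627, -1.721, 0.002]
wrist_force: [0.8, 0.2, 0.2]
finger_gap: 0.002
```

apply_moves(
  steps=[
    [[-3.2, -0.9, 0.1], 5.0],
    [[-3.3, -0.5, 0.1], 4.5],
    [[0, 0, 0], 0],
  ],
)

```text
time: 16.35
position: [0.4022, -0.1324, 0.196]
orientation: [-2.762, -1.495, 0.004]
wrist_force: [-0.3, 1.4, 0.4]
finger_gap: 0.001
```

Run:
```python
from plan import *
st(); plan([.406,-.129,.056],56.8,6)
T=snapshot("top"); cv2.imwrite("pics/t9.png",cv2.resize(T[190:310,250:440],None,fx=4,fy=4,interpolation=2))
```

```text
t 16.35 p [ 402.2 -132.4  196. ] yaw 56.85 F [-0.3  1.4  0.4] T [ 0.   -0.08 -0.05] gap 0.001 q [ 0.9   0.29 -0.85  2.06  0.28  0.9   0.89]
tilt z [-2.8e-03 -8.0e-04 -1.0e+00] end [ 0.4058 -0.1287  0.056 ] 56.85
[[[0.1,0.0,2.3],0.0],[[0.1,0.0,2.4],0.0],[[0.0,0.1,2.3],0.0],[[0.1,-0.0,2.3],0.0],[[0.1,0.0,2.4],0.0]]
[[[0.1,0.0,2.3],0.0]]
```

View pics/t9.png

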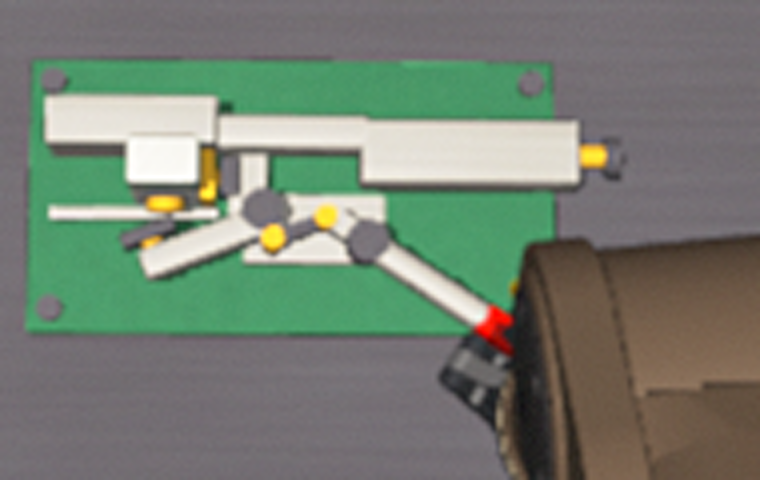

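apply_moves(
  steps=[
    [[0.1, 0, 2.8], 0],
    [[0.1, 0, 2.8], 0],
    [[0.1, 0, 2.8], 0],
    [[0.1, 0, 2.8], 0],
    [[0.1, 0, 2.8], 0],
  ],
)

```text
time: 17.02
position: [0.4078, -0.1248, 0.0558]
orientation: [-2.757, -1.505, -0.001]
wrist_force: [0.3, -0.8, 0.2]
finger_gap: 0.005
```

apply_moves(
  steps=[
    [[0, 0, 0], 0],
    [[0, 0.8, 0], 0],
    [[0, 0.6, 0], 0],
    [[0, 0, 0], 0],
  ],
)

```text
time: 17.52
position: [0.4201, -0.1343, 0.0577]
orientation: [2.759, 1.5, 0.002]
wrist_force: [0.6, 0.2, -0.6]
finger_gap: -0.002
```

```bash
cat >> plan.py <<'E'
A=np.array([.511,-.0545])
def hd(off=11.0):
    # handle angle implied if tool touches: tool contact dist along & perp
    p,y,R,s=pose(); v=(p[:2]-A)*1000
    r=np.hypot(*v); # centre is at perp offset 7+off from handle line, solve
    al=np.arctan2(-v[0],-v[1]) # angle of centre from -y toward -x
    b=np.arcsin((7+off)/r); phi=al-b
    print("along",round(np.sqrt(r*r-(7+off)**2),1),"phi",round(phi,3),"h",round(.58-phi,3),"yaw want",round(90-np.degrees(phi),1),"perp dist to open handle", round(r*np.sin(al-.58)-7-off,1))
E
python3 - <<'E'
from plan import *
st();hd()
S=snapshot("side"); cv2.imwrite("pics/s10.png",cv2.resize(S[200:360,240:400],None,fx=4,fy=4,interpolation=2))
E
```

```text
t 17.525 p [ 420.1 -134.3   57.7] yaw 57.06 F [ 0.6  0.2 -0.6] T [ 0.01  0.01 -0.01] gap -0.002 q [ 0.7   0.53 -0.66  2.18  0.57  0.61  0.62]
along 119.7 phi 0.701 h -0.121 yaw want 49.8 perp dist to open handle 14.3
```

View pics/s10.png

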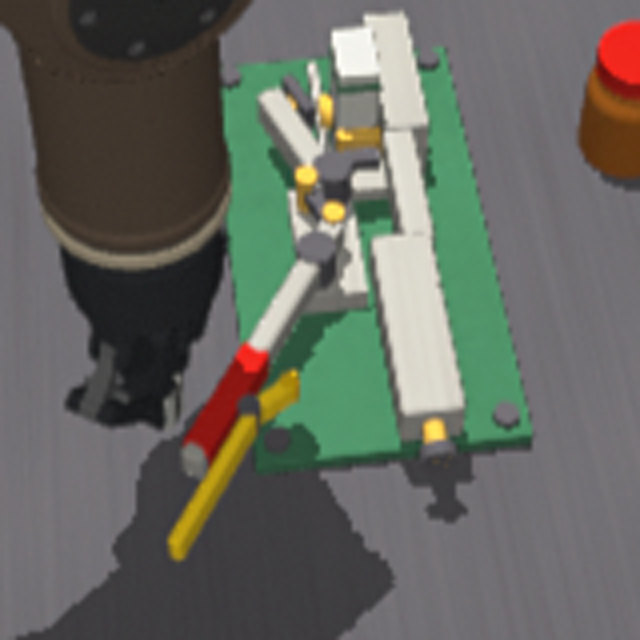

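apply_moves(
  steps=[
    [[0, 0.6, 0], 0],
    [[0, 0.4, 0], 0],
    [[0, 0, 0], 0],
  ],
)

```text
time: 17.95
position: [0.4277, -0.1394, 0.0569]
orientation: [2.76, 1.501, 0.0]
wrist_force: [-0.6, -0.4, -0.0]
finger_gap: 0.002
```

apply_moves(
  steps=[
    [[0, 0.3, 0], 0],
    [[0, 0, 0], 0],
  ],
)

```text
time: 18.2
position: [0.4299, -0.1409, 0.0569]
orientation: [2.759, 1.502, 0.0]
wrist_force: [0.4, 0.4, -0.2]
finger_gap: 0.005
```

apply_moves(
  steps=[
    [[0, 0.3, 0], 0],
    [[0, 0, 0], 0],
  ],
)

```text
time: 18.45
position: [0.4326, -0.1425, 0.0569]
orientation: [2.759, 1.502, 0.0]
wrist_force: [-0.2, -0.2, -0.5]
finger_gap: -0.0
```

Run:
```python
from plan import *
st();hd()
```

```text
t 18.45 p [ 432.6 -142.5   56.9] yaw 57.11 F [-0.2 -0.2 -0.5] T [-0.07  0.   -0.  ] gap -0.0 q [ 0.7   0.55 -0.66  2.14  0.57  0.63  0.64]
along 116.5 phi 0.575 h 0.005 yaw want 57.1 perp dist to open handle -0.6
```

apply_moves(
  steps=[
    [[-0.3, 0.3, 0], 0],
    [[0, 0, 0], 0],
  ],
)

```text
time: 18.7
position: [0.4327, -0.1465, 0.0567]
orientation: [-2.759, -1.501, 0.001]
wrist_force: [-2.8, 2.6, 1.3]
finger_gap: 0.001
```

apply_moves(
  steps=[
    [[-0.1, 0.6, 0], -3],
    [[0, 0, 0], 0],
  ],
)

```text
time: 18.95
position: [0.4373, -0.1505, 0.0567]
orientation: [-2.719, -1.573, 0.001]
wrist_force: [-3.3, 3.3, 1.0]
finger_gap: -0.002
```

Run:
```python
from plan import *
st();hd()
S=snapshot("side"); cv2.imwrite("pics/s11.png",cv2.resize(S[200:360,240:400],None,fx=4,fy=4,interpolation=2))
```

```text
t 18.95 p [ 437.3 -150.5   56.7] yaw 60.1 F [-3.3  3.3  1. ] T [0.64 0.52 0.06] gap -0.002 q [ 0.72  0.56 -0.67  2.12  0.58  0.65  0.7 ]
along 119.7 phi 0.506 h 0.074 yaw want 61.0 perp dist to open handle -9.0
```

View pics/s11.png

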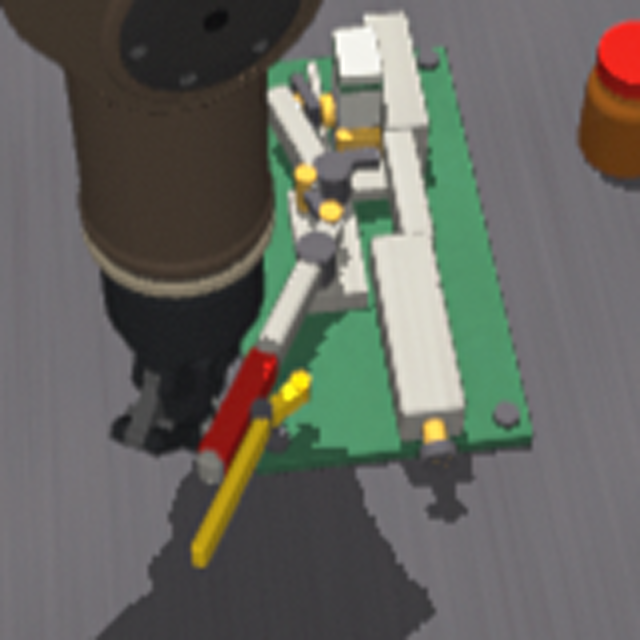

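The fingers touch the red handle's outer face and the handle is swinging; force is about 4.7 N. Continuing along the arc.

apply_moves(
  steps=[
    [[-0.1, 0.6, 0], -3],
    [[-0.1, 0.6, 0], -3],
    [[0, 0, 0], 0],
  ],
)

```text
time: 19.38
position: [0.4455, -0.157, 0.0565]
orientation: [-2.63, -1.713, 0.003]
wrist_force: [-7.4, 7.8, 7.2]
finger_gap: -0.002
```

apply_moves(
  steps=[
    [[-0.1, 0.6, 0], -3],
    [[-0.1, 0.6, 0], -3],
    [[0, 0, 0], 0],
  ],
)

```text
time: 19.75
position: [0.4561, -0.1634, 0.0565]
orientation: [-2.537, -1.848, 0.003]
wrist_force: [-6.1, 6.2, 4.5]
finger_gap: 0.002
```

Run:
```python
from plan import *
st();hd()
```

```text
t 19.75 p [ 456.1 -163.4   56.5] yaw 72.13 F [-6.1  6.2  4.5] T [1.39 1.37 0.02] gap 0.002 q [ 0.77  0.6  -0.72  2.07  0.62  0.7   0.9 ]
along 120.6 phi 0.319 h 0.261 yaw want 71.7 perp dist to open handle -31.8
```

apply_moves(
  steps=[
    [[-0.05, 0.6, 0], -3],
    [[-0.05, 0.6, 0], -3],
    [[0, 0, 0], 0],
  ],
)

```text
time: 20.12
position: [0.4677, -0.1687, 0.0565]
orientation: [-2.439, -1.978, 0.003]
wrist_force: [-5.6, 2.2, 1.6]
finger_gap: 0.006
```

apply_moves(
  steps=[
    [[-0.05, 0.6, 0], -3],
    [[-0.05, 0.6, 0], -3],
    [[0, 0, 0], 0],
  ],
)

```text
time: 20.5
position: [0.4801, -0.1727, 0.0566]
orientation: [-2.335, -2.102, 0.002]
wrist_force: [-1.8, -1.5, -0.9]
finger_gap: 0.002
```

Run:
```python
from plan import *
st();hd()
S=snapshot("side"); cv2.imwrite("pics/s12.png",cv2.resize(S[200:360,240:400],None,fx=4,fy=4,interpolation=2))
```

```text
t 20.5 p [ 480.1 -172.7   56.6] yaw 84.01 F [-1.8 -1.5 -0.9] T [-0.19  0.51 -0.07] gap 0.002 q [ 0.79  0.65 -0.77  2.    0.66  0.75  1.09]
along 120.8 phi 0.107 h 0.473 yaw want 83.8 perp dist to open handle -57.0
```

View pics/s12.png

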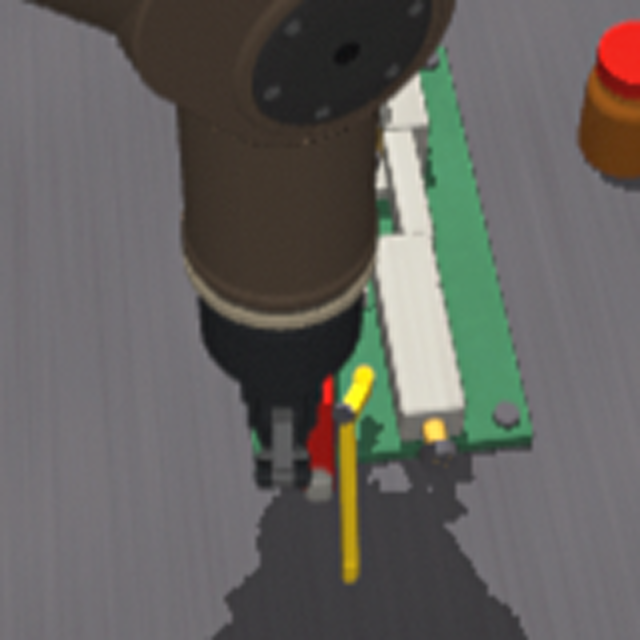

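apply_moves(
  steps=[
    [[0, 0.4, 0], -2],
    [[0, 0, 0], 0],
  ],
)

```text
time: 20.8
position: [0.4853, -0.1725, 0.0571]
orientation: [2.295, 2.144, 0.002]
wrist_force: [-1.0, -1.1, 0.1]
finger_gap: 0.001
```

apply_moves(
  steps=[
    [[0, 0.3, 0], -1.5],
    [[0, 0, 0], 0],
  ],
)

```text
time: 21.05
position: [0.4884, -0.1724, 0.0572]
orientation: [2.266, 2.175, 0.002]
wrist_force: [0.6, 0.2, 0.1]
finger_gap: 0.001
```

apply_moves(
  steps=[
    [[0, 0.3, 0], -1],
    [[0, 0, 0], 0],
  ],
)

```text
time: 21.3
position: [0.4909, -0.1727, 0.057]
orientation: [2.247, 2.195, 0.001]
wrist_force: [1.1, 0.1, -0.2]
finger_gap: 0.003
```

Run:
```python
from plan import *
st();hd()
S=snapshot("side"); cv2.imwrite("pics/s13.png",cv2.resize(S[200:360,240:400],None,fx=4,fy=4,interpolation=2))
```

```text
t 21.3 p [ 490.9 -172.7   57. ] yaw 88.64 F [ 1.1  0.1 -0.2] T [0.03 0.01 0.01] gap 0.003 q [ 0.79  0.67 -0.79  1.98  0.67  0.78  1.16]
along 118.5 phi 0.018 h 0.562 yaw want 89.0 perp dist to open handle -65.9
```

View pics/s13.png

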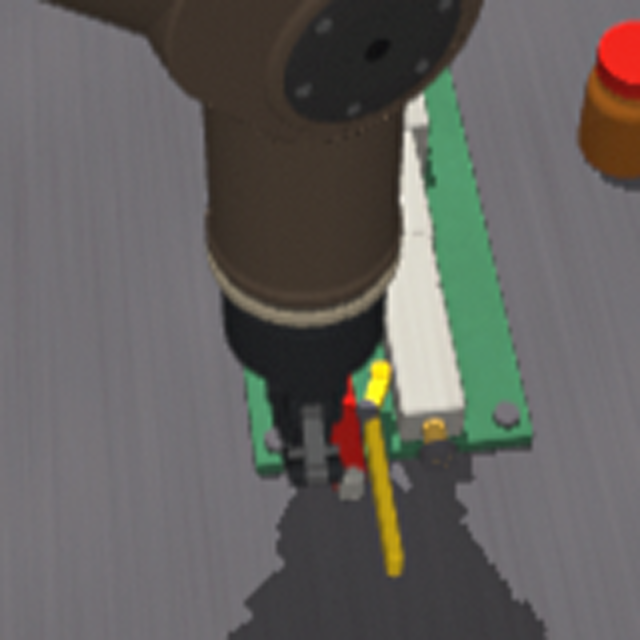

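apply_moves(
  steps=[
    [[0, -1.0, 0], 0],
    [[0, -2.0, 0], 0],
    [[0, -1.5, -1.5], 0],
    [[0, 0, -4.0], 0],
    [[0, 0, -5], 0],
  ],
)

```text
time: 21.98
position: [0.4442, -0.1714, 0.1634]
orientation: [-2.247, -2.194, 0.001]
wrist_force: [1.5, -0.1, 0.5]
finger_gap: -0.002
```

apply_moves(
  steps=[
    [[-4, -2, -4], 0],
    [[-5, -2, 0], 0],
    [[-4, 0, 0], 0],
    [[0, 0, 0], 0],
  ],
)

```text
time: 22.48
position: [0.4009, -0.3039, 0.2025]
orientation: [2.254, 2.187, -0.001]
wrist_force: [0.0, 1.1, 0.2]
finger_gap: 0.001
```

Run:
```python
from plan import *
st()
S=snapshot("side"); cv2.imwrite("pics/s14.png",cv2.resize(S[190:350,260:400],None,fx=4,fy=3.7,interpolation=2))
T=snapshot("top"); cv2.imwrite("pics/t14.png",cv2.resize(T[190:310,250:440],None,fx=4,fy=4,interpolation=2))
```

```text
t 22.475 p [ 400.9 -303.9  202.5] yaw 88.28 F [0.  1.1 0.2] T [ 0.02 -0.01  0.06] gap 0.001 q [ 1.26  0.46 -0.96  1.88  0.44  1.03  1.65]
```

View pics/s14.png

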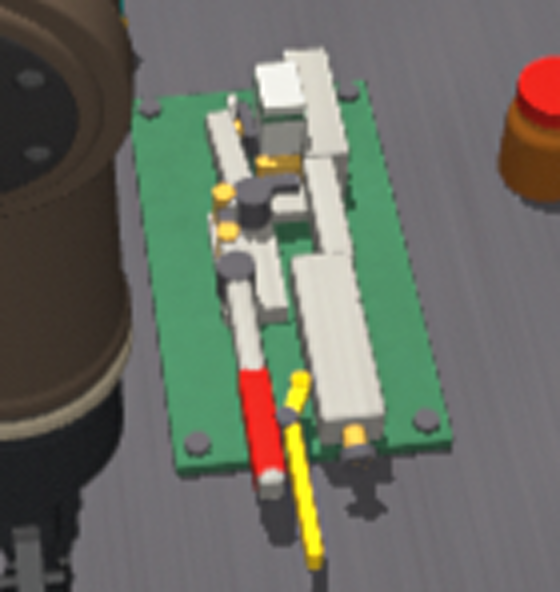

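View pics/t14.png

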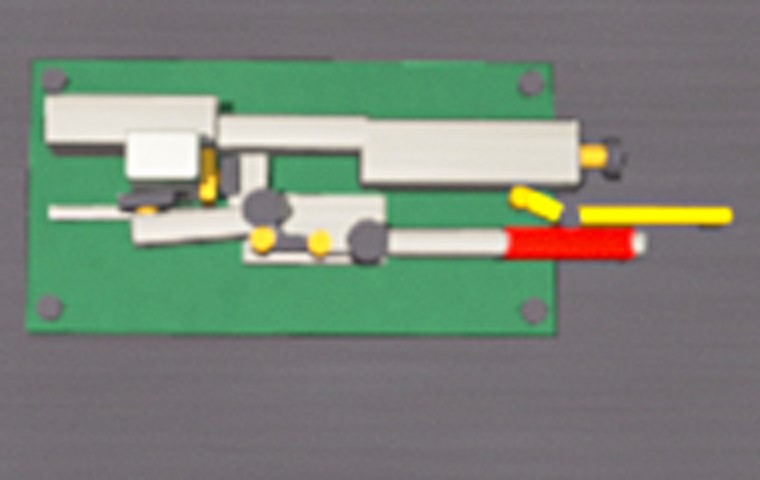

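Run:
```python
from plan import *
def r(x,y,z,nm):
    u=(x+.5)/4-.5+250;v=(y+.5)/4-.5+190
    print(nm,(onz("top",u,v,z)*1000).round(1))
r(580,208,.057,"tail inner start");r(732,208,.057,"tail inner end");r(732,223,.057,"tail outer end");r(627,158,.045,"knob end");r(640,228,.058,"handle inner end")
def q(x,y,z,nm):
    u=(x+.5)/4-.5+260;v=(y+.5)/3.7-.5+190
    print(nm,(onz("side",u,v,z)*1000).round(1))
q(323,560,.057,"S tail inner end");q(373,450,.04,"knob")
plan([.562,-.234,.2],90,4)
```

```text
tail inner start [ 529.8 -164.3   57. ]
tail inner end [ 530.4 -243.4   57. ]
tail outer end [ 522.5 -243.2   57. ]
knob end [ 558.4 -191.2   45. ]
handle inner end [ 519.4 -195.2   58. ]
S tail inner end [ 531.1 -248.3   57. ]
knob [ 569.2 -176.3   40. ]
tilt z [ 3.e-04  2.e-04 -1.e+00] end [ 0.562  -0.2338  0.2005] 90.08
[[[1.8,4.0,0.1],-0.5],[[1.7,3.9,0.0],0.0],[[1.7,4.0,0.1],-0.5],[[1.7,4.0,0.0],-0.5]]
```

The pliers are locked with the hand off: top crop shows the red handle lying along -y at (570,243), and the moving jaw pad is against the block at (145,200). Now to the yellow tail, whose inner face is at x ≈ 0.530.

apply_moves(
  steps=[
    [[1.8, 4.0, 0], -0.5],
    [[1.7, 4.0, 0], -0.5],
    [[1.7, 4.0, 0], -0.5],
    [[1.7, 4.0, 0], 0],
    [[0, 0, 0], 0],
  ],
)

```text
time: 23.2
position: [0.5658, -0.2284, 0.2026]
orientation: [-2.211, -2.231, -0.005]
wrist_force: [-0.7, -0.0, -0.3]
finger_gap: -0.002
```

Run:
```python
from plan import *
st(); plan([.562,-.234,.057],90,5)
```

```text
t 23.2 p [ 565.8 -228.4  202.6] yaw 90.51 F [-0.7 -0.  -0.3] T [0.05 0.05 0.02] gap -0.002 q [ 0.88  0.62 -0.9   1.63  0.52  1.15  1.43]
tilt z [ 0.0023  0.0026 -1.    ] end [ 0.5619 -0.2344  0.0566] 90.01
[[[-0.1,-0.1,2.9],0.0],[[-0.1,-0.1,2.9],0.0],[[-0.1,-0.0,2.9],0.5],[[-0.1,-0.1,3.0],0.0],[[-0.2,-0.1,2.9],0.0]]
```

apply_moves(
  steps=[
    [[-0.2, -0.1, 2.9], 0],
    [[-0.2, -0.1, 2.9], 0],
    [[-0.1, 0, 2.9], 0.5],
    [[-0.1, -0.1, 3.0], 0],
    [[0, 0, 2.9], 0],
  ],
)

```text
time: 23.82
position: [0.5592, -0.2389, 0.0556]
orientation: [-2.228, -2.215, 0.0]
wrist_force: [0.0, 0.8, 0.7]
finger_gap: -0.004
```

apply_moves(
  steps=[
    [[0, 0, 0], 0],
    [[0, -0.5, 0], 0],
    [[0, 0, 0], 0],
  ],
)

```text
time: 24.2
position: [0.5553, -0.2396, 0.0574]
orientation: [2.228, 2.213, 0.001]
wrist_force: [-0.0, -0.2, 0.0]
finger_gap: -0.002
```

Run:
```python
from plan import *
st()
S=snapshot("side"); cv2.imwrite("pics/s15.png",cv2.resize(S[200:360,260:420],None,fx=4,fy=3.7,interpolation=2))
```

```text
t 24.2 p [ 555.3 -239.6   57.4] yaw 89.62 F [-0.  -0.2  0. ] T [ 0.01 -0.03 -0.04] gap -0.002 q [ 0.83  0.77 -0.78  1.77  0.68  0.9   1.31]
```

View pics/s15.png

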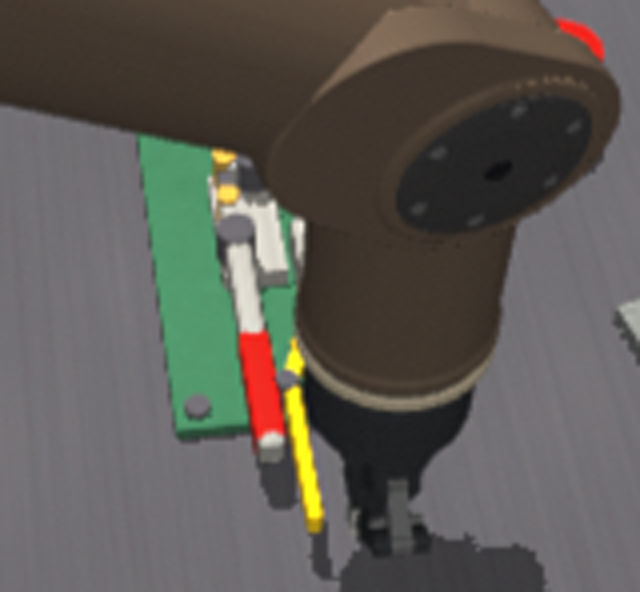

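apply_moves(
  steps=[
    [[0.8, 0, 0], 0],
    [[0, -0.6, 0], 0],
    [[0, -0.4, 0], 0],
    [[0, 0, 0], 0],
  ],
)

```text
time: 24.75
position: [0.5447, -0.2317, 0.0559]
orientation: [-2.229, -2.214, 0.001]
wrist_force: [0.0, 0.4, 1.0]
finger_gap: 0.003
```

apply_moves(
  steps=[
    [[0, -0.3, 0], 0],
    [[0, 0, 0], 0],
  ],
)

```text
time: 25.0
position: [0.5421, -0.2315, 0.0559]
orientation: [2.229, 2.214, 0.0]
wrist_force: [1.2, 0.2, 0.3]
finger_gap: -0.002
```

apply_moves(
  steps=[
    [[0, -0.3, 0], 0],
    [[0, 0, 0], 0],
  ],
)

```text
time: 25.25
position: [0.5392, -0.2314, 0.056]
orientation: [2.229, 2.214, 0.0]
wrist_force: [1.0, -0.4, 0.7]
finger_gap: 0.001
```

apply_moves(
  steps=[
    [[0, -0.3, 0], 0],
    [[0, 0, 0], 0],
  ],
)

```text
time: 25.5
position: [0.536, -0.2315, 0.056]
orientation: [2.229, 2.214, -0.0]
wrist_force: [1.2, -1.8, -0.1]
finger_gap: 0.002
```

In contact at about 1.2 N. I keep turning the lever.

apply_moves(
  steps=[
    [[0, -0.3, 0], 0],
    [[0, -0.3, 0], 0],
    [[0, 0, 0], 0],
  ],
)

```text
time: 25.88
position: [0.5297, -0.2312, 0.0559]
orientation: [-2.229, -2.214, 0.001]
wrist_force: [-0.1, 0.0, -0.5]
finger_gap: -0.002
```

apply_moves(
  steps=[
    [[0, -0.3, 0], 0],
    [[0, -0.3, 0], 0],
    [[0, 0, 0], 0],
  ],
)

```text
time: 26.25
position: [0.5238, -0.2311, 0.0559]
orientation: [-2.229, -2.214, 0.0]
wrist_force: [0.6, -0.8, 0.8]
finger_gap: -0.001
```

Run:
```python
from plan import *
st()
S=snapshot("side"); cv2.imwrite("pics/s16.png",cv2.resize(S[200:360,260:420],None,fx=4,fy=3.7,interpolation=2))
```

```text
t 26.25 p [ 523.8 -231.1   55.9] yaw 89.62 F [ 0.6 -0.8  0.8] T [-0.2  -0.13 -0.04] gap -0.001 q [ 0.85  0.73 -0.79  1.85  0.68  0.85  1.28]
```

View pics/s16.png

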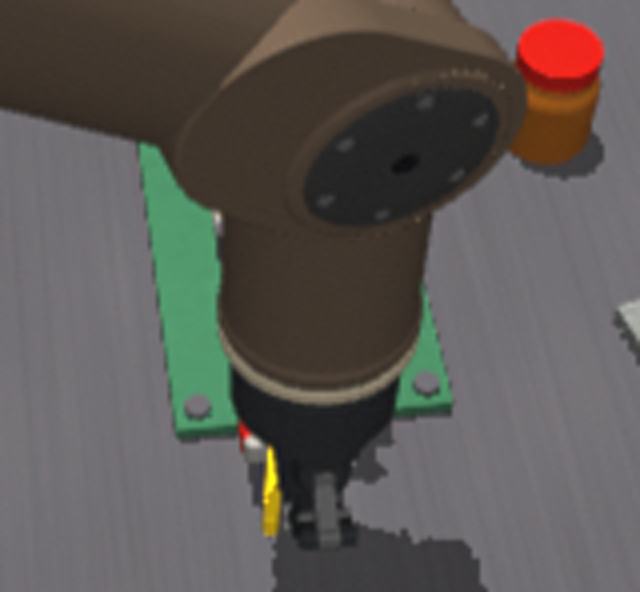

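apply_moves(
  steps=[
    [[0, -0.3, 0], 0],
    [[0, -0.2, 0], 0],
    [[0, 0, 0], 0],
  ],
)

```text
time: 26.68
position: [0.5188, -0.2312, 0.0558]
orientation: [-2.229, -2.214, 0.0]
wrist_force: [0.7, 0.5, -0.1]
finger_gap: 0.003
```

Run:
```python
from plan import *
st()
S=snapshot("side"); cv2.imwrite("pics/s17.png",cv2.resize(S[200:360,260:420],None,fx=4,fy=3.7,interpolation=2))
```

```text
t 26.675 p [ 518.8 -231.2   55.8] yaw 89.62 F [ 0.7  0.5 -0.1] T [-0.    0.02  0.04] gap 0.003 q [ 0.86  0.73 -0.79  1.86  0.68  0.85  1.28]
```

View pics/s17.png

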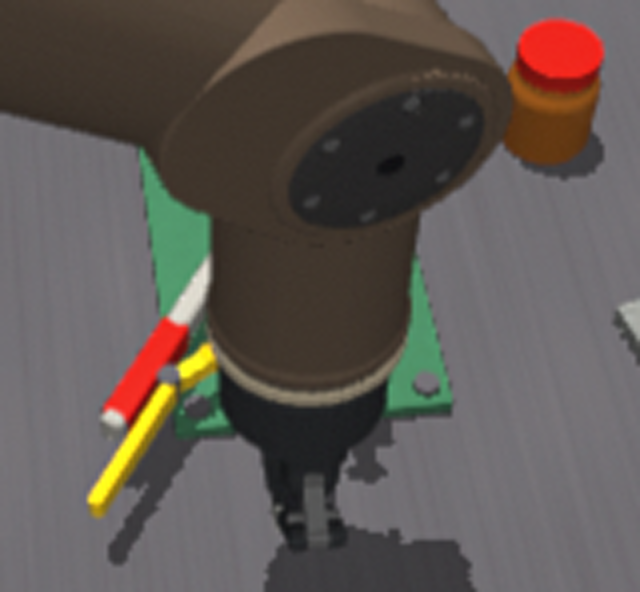

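The pliers sprang open: the handle swung out to crop (140,370). Backing off, rising and checking.

apply_moves(
  steps=[
    [[-1, 1.0, 0], 0],
    [[-1, 0, -2], 0],
    [[-1, 0, -4], 0],
    [[-1, 0, -5], 0],
    [[-4, -3, -3], 0],
  ],
)

```text
time: 27.35
position: [0.502, -0.3096, 0.1992]
orientation: [2.221, 2.217, 0.007]
wrist_force: [1.2, -2.3, 0.5]
finger_gap: -0.005
```

apply_moves(
  steps=[
    [[-4, -4, 0], 0],
    [[-4, -4, 0], 0],
    [[-3, -4, 0], 0],
    [[0, 0, 0], 0],
  ],
)

```text
time: 27.85
position: [0.3739, -0.4248, 0.1954]
orientation: [-2.237, -2.204, 0.003]
wrist_force: [1.4, 0.3, 0.5]
finger_gap: 0.002
```

Run:
```python
from plan import *
st()
S=snapshot("side"); cv2.imwrite("pics/s18.png",cv2.resize(S[190:350,260:400],None,fx=4,fy=3.7,interpolation=2)); cv2.imwrite("pics/s18f.png",S)
T=snapshot("top"); cv2.imwrite("pics/t18f.png",T);cv2.imwrite("pics/t18.png",cv2.resize(T[205:265,255:335],None,fx=10,fy=10,interpolation=cv2.INTER_CUBIC))
```

```text
t 27.85 p [ 373.9 -424.8  195.4] yaw 89.15 F [1.4 0.3 0.5] T [-0.   -0.05 -0.01] gap 0.002 q [ 1.38  0.57 -0.92  1.74  0.51  1.09  1.85]
```

View pics/s18.png

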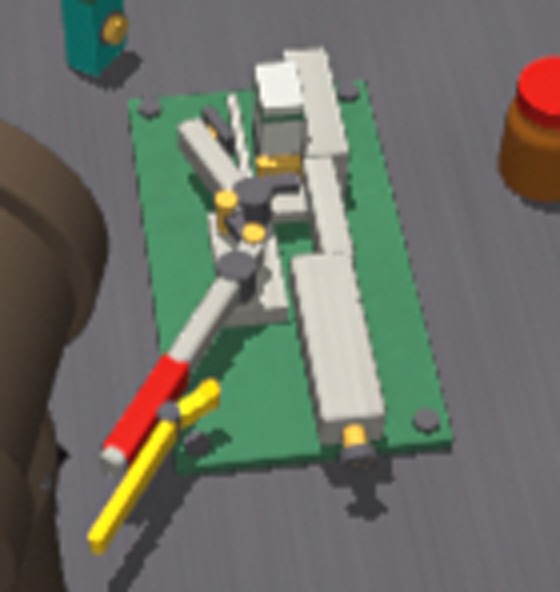

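View pics/t18.png

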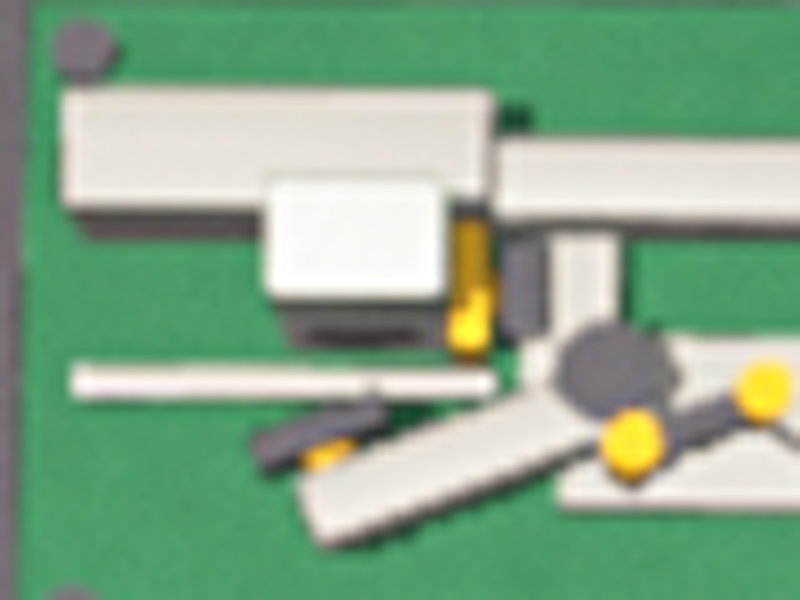

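View pics/t18f.png

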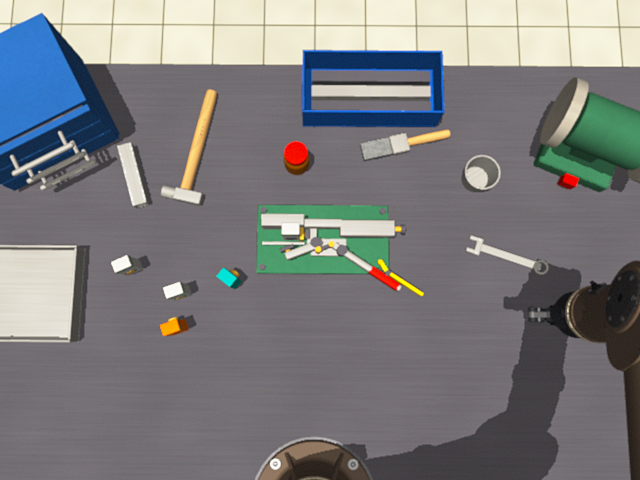

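Run:
```python
from m import *
T=cv2.imread("pics/t18f.png");S=cv2.imread("pics/s18f.png")
u=lambda x:(x+.5)/10-.5
for x,y in((447,240),(263,240),(355,300),(355,178)): print((onz("top",255+u(x),205+u(y),.098)*1000).round(1))
cs,ms,a=topface("side",S,(330,213)); ct=(255+u(355),205+u(239)); print(cs,a,tri([("top",*ct),("side",*cs)]).round(4))
```

```text
[549.1  33.6  98. ]
[548.9  70.8  98. ]
[536.7  52.   98. ]
[561.7  52.4  98. ]
[335.91040462 215.39884393] 346 [0.5595 0.0529 0.0819]
```

Run:
```python
from plan import *
st(); print(order.finish_job())
```

```text
t 27.95 p [ 377.9 -421.1  196.1] yaw 89.51 F [ 0.6  0.1 -0.2] T [ 0.01 -0.04 -0.03] gap 0.0 q [ 1.38  0.57 -0.93  1.74  0.51  1.09  1.85]
the job is handed in; nothing more can be done
None
```

The hinge block's bush is pressed in, the pliers are open again, and the block is standing at the brass stop. I handed the job in at about 28 s.

**What I did:**
- **Block:** I picked the one grey block whose bush stuck out, stood it in the channel with the bush towards the moving jaw, and slid it in. It met the stop with its middle at about y = 51.5 mm, and I held it there at 9.5 to 11 N for over a second.
- **Locking:** I swung the red handle past dead centre with about 13 N at most. It snapped shut and stayed locked with the hand away.
- **Release:** I pushed the yellow tail with under 2 N at each reading, and the pliers flew open.

**Last checks:**
- **Bush:** The final top picture shows nothing sticking out of the block any more.
- **Block position:** It stands upright with no visible gap to the stop. The camera put its middle at about 52.2 mm, which agrees with the contact position within the 2 mm calibration.
- **Surroundings:** The other things are where they were, and the robot is clear of everything.

**Check that failed:** the final two-view height check of the block gave a wrong value. In the side view its white top merged with the jaw, so I relied on the top view instead.

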